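# Walk the bench power pack home into its charging dock and shut the keeper

### The job

The heavy power pack for the cordless tools is too wide to grip, so walk it forward along the bench with gentle alternating pushes on its two orange rear corners, in between the dock's rails, until it sits square and fully home against the end stops. Then swing the red keeper arm fully shut behind it and let go. Do not touch the pale switch panel in the middle of the pack's rear face, never push the pack with more than 35 N, and leave the other things on the bench alone.

Things in the scene. Friction and masses are not known exactly. Their poses are not given: they have to be found in the camera images.
- pack: Blue power pack, a block of 1.0 to 1.6 kg, 110 mm deep (x) by 200 wide (y) by 65 tall, sliding flat on the bench (5 to 11 N slides it). Origin at the centre of its underside; +x is forward, towards the dock. A push on one rear corner turns it about 6.5 mrad per mm of stroke and advances its middle by about half the stroke. Over 35 N from the robot damages it.
- push_left (a point): Where to push at the left: centre of the orange pad (38 mm wide, full height) on the left rear corner of the pack, on its rear face, 55 mm behind and 82 mm left (+y) of its centre, 40 mm above the bench.
- push_right (a point): The same at the right rear corner, 82 mm to the right (-y) of the pack's centre, 40 mm above the bench.
- panel: Pale switch panel with three black knobs on the middle of the pack's rear face, 92 mm wide (y = -46 to +46 mm of the pack), standing 6 mm proud of the face, from 9 to 57 mm above the bench; delicate, not to be touched. Its origin and axes are the pack's.
- dock: Charging dock fixed to the bench. Origin at bench level on its centre line, where the pack's centre stands when home (give or take 8 mm); +x is the way in. Two aluminium rails 40 mm high, 210 mm apart (5 mm free each side of the pack), straight from x = 10 to 60 mm, flaring outwards from x = 10 back to -35 mm (about 238 mm apart there). A pack pushed at one corner only jams askew in them; pushing the other corner frees it.
- dock_stop (a point): Nominal place of the two steel end stops (44 mm high, at y = +80 and -80 mm of the dock) that the pack's front face must meet: 55 mm in front of the dock's origin, 22 mm up. They are set up to 8 mm deeper or shallower than this, which is not measured: home must be felt. A grey housing 70 mm high stands behind them.
- contact (a joint): Brass sprung contact plate between the end stops: 0 = free, standing 5 mm out in front of the stops; 0.005 m = pressed flush by a pack that is fully home. Its spring pushes back with only 1 to 4 N, which the pack's own friction on the bench resists.
- keeper (a joint): Angle of the red keeper arm about its upright pivot: 0 = pointing back (-x of the dock), negative = swung outwards, 1.57 rad = fully shut, its end stop, pointing to -y of the dock across the pack's left rear corner. It turns stiffly and stays where left (about 3 N at its middle). Positive turns counter-clockwise seen from above.
- keeper_pivot (a point): The keeper's pivot axis, half-way up the arm, 55 mm above the bench, at x = -72, y = +152 mm of the dock, on a post 36 by 34 mm, 42 high. The arm is a bar 85 mm long from there, 12 thick, 20 high (45 to 65 mm above the bench); shut, its inner face is 3 to 19 mm behind the pack's rear face.
- keeper_tip (a point): The free end of the keeper arm, 85 mm from the pivot, 55 mm above the bench.
- drill: Cordless drill standing on its battery, 175 mm tall; bystander. Origin under its battery.
- glue: White glue bottle with an orange cap, 60 mm across, 170 mm tall; bystander. Origin under its centre.
- screws: Glass jar of screws, 64 mm across, 70 mm tall, left of the dock; bystander.
- offcut: Wooden offcut 120 x 55 x 32 mm, right of the dock; bystander.
- sander: Cork sanding block 75 x 45 x 22 mm lying on the offcut; bystander.
- square: Try square, wooden stock 100 mm and steel blade 150 mm, lying on the bench; bystander.
- mug: White mug, 80 mm across, 95 mm tall; bystander.
Things that resemble listed ones, but are neither listed nor needed, are in the scene too. Of the things shaped like the part that bears contact, the dark steel one is meant. Leave any pink or yellow look-alike of the pack alone.

How it is judged:
By the outcome, as a careful person would: the job done as asked, in the order asked, and still so for the second after the job is handed in, with the robot touching nothing.
It also fails if it takes over 72 s, if anything falls off the work surface, if the arm or the gripper's body presses on something with over 40 N, if the wrist force passes 120 N, or if a joint passes its speed limit or range.

### The arm

A 6-joint arm with a two-finger parallel gripper is mounted at the origin on the work surface. World frame = base frame: x ahead of the robot, y to its left, z up, the work surface at z = 0. Lengths are in m, angles in degrees, forces in N, time in s.
With the tool pointing down it reaches from about 0.4 to 0.825 m from the base axis. Payload 7 kg.
Tool frame: the origin (TCP) lies at the very end of the fingers, on their centre line; the grasp point (between the pads) lies 19 mm behind it (ctrl.tcp_to_grasp is the distance from the TCP to the grasp point, in m); z points along the fingers, x is the direction in which the jaws open and shut, and the axes are right-handed (so a half turn about z gives the same grasp; the last joint's range is limited). The gripper opens to 88 mm and grips with 3 to 60 N. Pads are 19 mm wide; open, the fingers measure 130 mm over their backs; the gripper's body (78 mm by 193 mm) begins 47 mm behind the grasp point.
Start: joints at [82.34, 20.546, 0.682, 0, -70.136, -16.507], TCP at [0.276, 0.616, 0.227] pointing down, gripper open.
Joint ranges: [-176.03, 176.03], [-82.01, 121.73], [-58.28, 71.71], [-173.87, 95.51], [-174.79, -0.11], [-173.66, 173.66]. Speed limits (degrees/s): [136.94, 136.94, 172.46, 180, 180, 180].

### API

Orientations are given as [roll, pitch, yaw] about the fixed x, y, z axes, in that order (R = Rz(yaw) Ry(pitch) Rx(roll)).
In Python, from plant import sensors, vision, ticket, ctrl gives the robot as it stands. The module is installed in compiled form; this text tells all that it offers.
- The arm moves only by the tool drive_tool, never from a script. Its argument "moves" is a list of rows, each a list of 6 numbers: the shift along the tool's x, y, z in units of 0.15 m (1.0 is 0.15 m), then the turn, a rotation vector about the tool's x, y, z in units of 60 degrees (1.0 is 60 degrees). In form: [[dx, dy, dz, rx, ry, rz], ...]. A call has 1 to 8 rows; each row is the pose to reach, as a shift and turn from the pose measured when the call began, along the tool's axes at that moment; what a row does not reach only later rows make up. A row lasts 1/10 s, in which the tool goes at most 50 mm and 8.59 degrees, less where a joint would pass 70% of its speed; a pose out of reach is approached as far as the arm can. A call with a number of a shift or a turn outside -1 to 1 is refused whole. A call with a gripper value outside its range is refused whole. "fingers" is the opening, from -1 (shut) to 1 (fully open), set as the call begins (left out, the last holds). The fingers move at their own pace and stop on an object; the grip force is fixed at half the most. Time passes only in rows, so rows that repeat a pose let the fingers close. It gives the time, the measured TCP pose, the force and the opening at its end, in the units of the state.
- sensors.get_obs(): the state, without advancing time (a new reading comes with each control period).
- vision.snapshot(name): name is "scene" or "top" or "wrist"; returns a dict with "pixels" (384x512x3 uint8, red, green, blue), "fx", "fy", "cx", "cy" (pixels), "R" (3x3) and "t" (3): a world point X has camera coordinates R X + t. Camera axes: x right, y down, z forward; pixel columns grow to the right and rows downward; lengths in m; the calibration is good to about 2 mm. A picture is of the moment at which its call begins. There is no depth.
- ticket.close_job(): hands the job in, once; it reports no verdict.
The state is a dict: "clock": time; "joint_pos": joint angles; "qvel": joint speeds; "tau": joint torques, N m; "tool_pos": TCP position; "orientation": TCP orientation; "force": force on the tool from outside, world axes, zero at the start; "moment": the same for the moment, N m; "opening": finger opening in m.
Only numpy, scipy, OpenCV 4.12 (cv2) and the standard library are available. Lean on these libraries where they do the work, as an engineer would, in place of code of your own. Each camera call takes 0.05 s, during which the arm holds its last target.

## Working session

There is one attempt and no reset: what is moved stays moved. The work goes in short steps, Python scripts to look and compute and a tool call to move; the robot and the scene stay as the last step left them, time stands still between calls to the robot, and variables do not carry over. Pictures are saved under pics/ and viewed, and the job is handed in when it is done.

Besides the shell and the picture viewer there is one more tool, called after "Emit:" by a JSON object that holds its "method" and its "body". drive_tool: Moves the arm, as the interface text tells. Shifts and turns lie within -1 to 1; 1 stands for 0.15 m of shift or 60 degrees of turn. Its arguments: {"type":"object","properties":{"moves":{"type":"array"},"fingers":{"type":"number"}},"required":["moves"]}

```bash
mkdir -p pics
python3 - <<'E'
from plant import sensors, vision, ticket, ctrl
import cv2,pickle
print(sensors.get_obs()); print(ctrl.tcp_to_grasp)
for n in ["scene","top"]:
    s=vision.snapshot(n); cv2.imwrite(f"pics/{n}0.png",cv2.resize(s["pixels"][:,:,::-1],(800,600),interpolation=cv2.INTER_CUBIC)); pickle.dump(s,open(f"pics/{n}0.pkl","wb"))
    print({k:v for k,v in s.items() if k!="pixels"})
E
```

```text
{'clock': 0.0, 'joint_pos': array([ 8.23397745e+01,  2.05924146e+01,  6.34690696e-01, -2.21809286e-02,
       -7.01360773e+01, -1.65087431e+01]), 'qvel': array([ 0.02476131,  0.05511257,  0.04143165, -0.12015231, -0.06565924,
       -0.00502818]), 'tau': array([ 1.62910026e-03, -5.82714415e+01,  2.93058836e+01,  6.99696198e+00,
        6.97512121e-03, -1.62443766e-04]), 'tool_pos': array([0.2761569 , 0.61538803, 0.22561212]), 'orientation': array([-1.79993334e+02, -9.58601410e-02, -1.14176528e+02]), 'force': array([-1.0435996 , -0.47912807, -0.12328037]), 'moment': array([-0.04371576, -0.00790151, -0.03012006]), 'opening': 0.08764884375023052}
0.0188
{'fx': 356.38055555632883, 'fy': 356.38055555632883, 'cx': 258.7449632820068, 'cy': 195.7118301250164, 'R': array([[ 0.11927328,  0.99285963,  0.00190669],
       [ 0.61208361, -0.07201792, -0.78750687],
       [-0.78174646,  0.09509558, -0.61630293]]), 't': array([-0.03855787, -0.23832212,  1.57018988])}
{'fx': 473.43671643608167, 'fy': 473.43671643608167, 'cx': 260.17555852569234, 'cy': 197.5729268589052, 'R': array([[ 2.52437886e-02, -9.99674469e-01,  3.70234768e-03],
       [-9.91371809e-01, -2.55103088e-02, -1.28573558e-01],
       [ 1.28626151e-01, -4.24719404e-04, -9.91693064e-01]]), 't': array([-0.03176227,  0.48786074,  1.73379411])}
```

View pics/scene0.png

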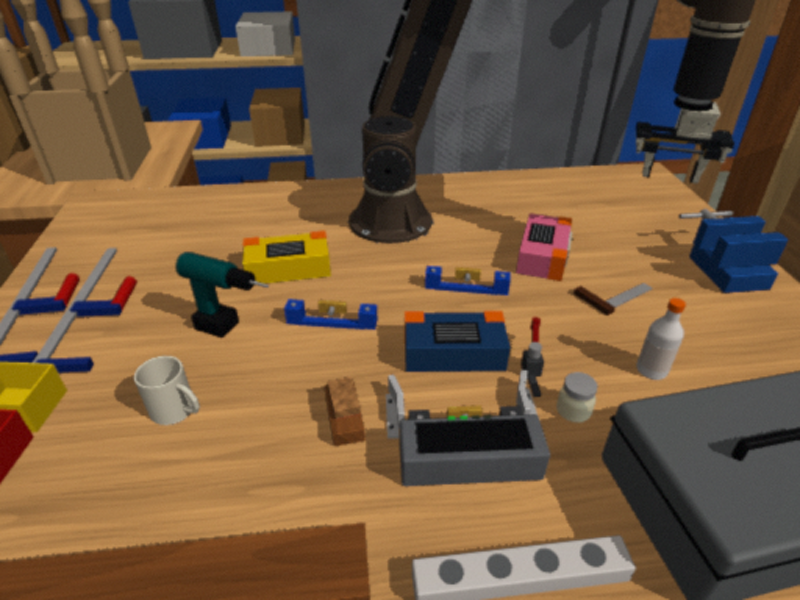

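View pics/top0.png

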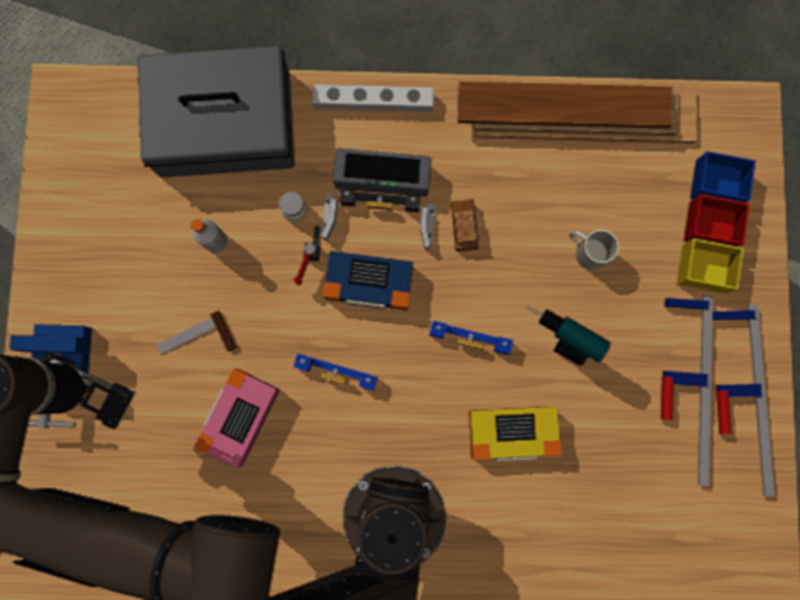

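The top view shows the pack at (367,278), the dock at (380,190) and the red keeper at (303,265), with its pivot near (316,240). I'll zoom in and measure these.

```bash
cat > h.py <<'E'
import numpy as np,cv2,pickle
def ray(s,u,v,z):
    R=np.array(s["R"]);t=np.array(s["t"]);c=-R.T@t
    d=R.T@np.array([(u-s["cx"])/s["fx"],(v-s["cy"])/s["fy"],1]); return (c+d*(z-c[2])/d[2])
def proj(s,X):
    p=np.array(s["R"])@np.array(X)+np.array(s["t"]); return p[0]/p[2]*s["fx"]+s["cx"],p[1]/p[2]*s["fy"]+s["cy"]
def crop(s,u0,v0,w,h,k,fn):
    im=s["pixels"][v0:v0+h,u0:u0+w,::-1]; cv2.imwrite(fn,cv2.resize(im,(w*k,h*k),interpolation=cv2.INTER_CUBIC))
def quad(mask):
    n,l,st,ce=cv2.connectedComponentsWithStats(mask.astype(np.uint8)); return [(ce[i].round(1),st[i]) for i in range(1,n) if st[i][4]>5]
E
python3 - <<'E'
from h import *
s=pickle.load(open("pics/top0.pkl","rb"))
crop(s,180,90,110,110,5,"pics/crop0.png")
hsv=cv2.cvtColor(s["pixels"],cv2.COLOR_RGB2HSV).astype(int)
H,S,V=hsv[...,0],hsv[...,1],hsv[...,2]
for nm,m in dict(orange=(H>4)&(H<14)&(S>190)&(V>150),red=((H<4)|(H>174))&(S>170)&(V>70)).items():
    for c,st in quad(m):
        print(nm,c,st,ray(s,*c,0.065)[:2].round(4))
E
```

```text
orange [125.4 143.3] [122 140   7   7  35] [0.6742 0.4855]
orange [211.7 185.1] [207 181  10   9  78] [0.5257 0.1596]
orange [256. 191.] [251 187  11   9  80] [ 0.5081 -0.0034]
orange [150.6 241.7] [145 236  12  12  82] [0.3134 0.3722]
orange [132.  280.7] [128 278   8   7  27] [0.173  0.4309]
orange [353.3 286.7] [349 282  10  10  84] [ 0.1717 -0.36  ]
orange [307.5 289.1] [303 285  10   9  86] [ 0.1592 -0.1965]
red [458.1 141.6] [439 125  40  32 811] [ 0.713  -0.7501]
red [193.  171.9] [189 163   9  18  46] [0.5731 0.2303]
red [426.7 254.2] [424 241   7  28 166] [ 0.2938 -0.6249]
red [462.9 263.3] [459 250   9  28 176] [ 0.2645 -0.7546]
```

View pics/crop0.png

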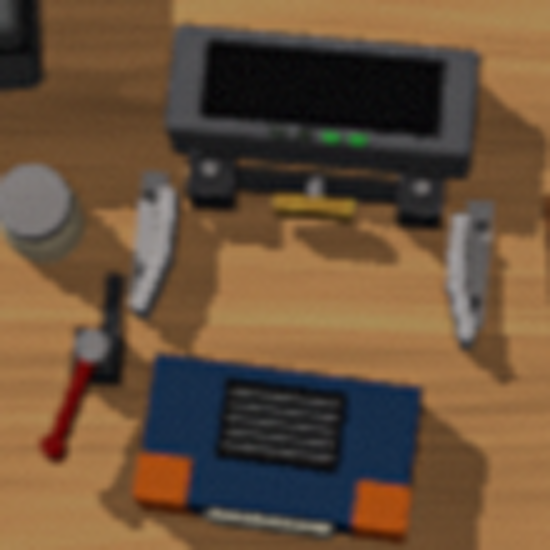

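Run:
```python
from h import *
s=pickle.load(open("pics/top0.pkl","rb"))
print("cam",-np.array(s["R"]).T@s["t"])
P=lambda x,y,z:ray(s,(x+.5)/5-.5+180,(y+.5)/5-.5+90,z)[:2]
for nm,x,y,z in [("FL",155,357,.065),("FR",420,388,.065),("RL",136,498,.065),("RR",405,533,.065),
 ("hFL",172,130,.07),("hFR",470,160,.07),("hBL",180,28,.07),("hBR",478,52,.07),
 ("railL front in",180,190,.04),("railL knee in",172,240,.04),("railL back in",140,312,.04),("railR front",470,205,.04),("railR knee",448,255,.04),("railR back in",462,342,.04),
 ("pivot",93,345,.068),("tip",54,448,.065),("stopL",212,168,.044),("stopR",421,187,.044)]:
    print(nm,P(x,y,z).round(4))
```

```text
cam [ 0.26144192 -0.01857008  1.78223518]
FL [0.6156 0.1672]
FR [ 0.5974 -0.0291]
RL [0.5101 0.177 ]
RR [ 0.4893 -0.0207]
hFL [0.7873 0.1606]
hFR [ 0.7701 -0.0621]
hBL [0.8663 0.1576]
hBR [ 0.8536 -0.0663]
railL front in [0.7498 0.1559]
railL knee in [0.7109 0.1605]
railL back in [0.6549 0.1825]
railR front [ 0.744  -0.0636]
railR knee [ 0.7048 -0.0479]
railR back in [ 0.6382 -0.0599]
pivot [0.6228 0.2129]
tip [0.5456 0.2387]
stopL [0.7664 0.132 ]
stopR [ 0.7558 -0.0262]
```

Run:
```python
from h import *
s=pickle.load(open("pics/scene0.pkl","rb"))
crop(s,235,185,150,130,5,"pics/crop1.png")
s=pickle.load(open("pics/top0.pkl","rb"))
crop(s,180,110,60,60,10,"pics/crop2.png")
```

```text
(no output)
```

View pics/crop1.png

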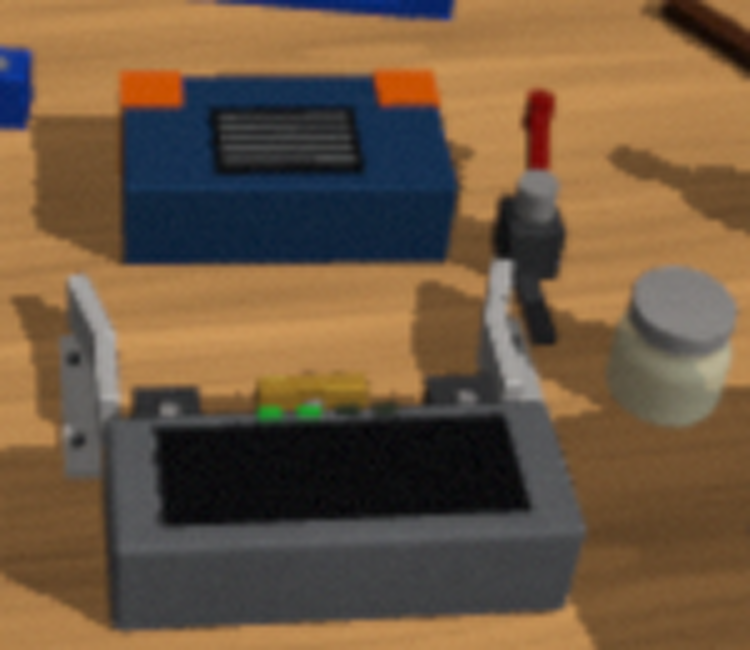

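View pics/crop2.png

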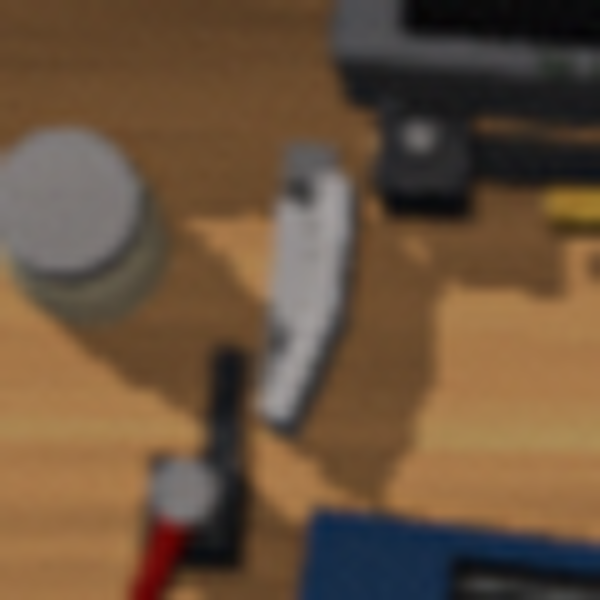

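```bash
cat > go.py <<'E'
import sys,numpy as np
from scipy.spatial.transform import Rotation as Ro
from plant import sensors
def shift(p,yaw=None):
    o=sensors.get_obs(); R=Ro.from_euler('xyz',o["orientation"],degrees=True)
    d=R.inv().apply(np.array(p)-o["tool_pos"])/0.15
    r=np.zeros(3)
    if yaw is not None: r=np.degrees((R.inv()*Ro.from_euler('xyz',[180,0,yaw],degrees=True)).as_rotvec())/60
    return d.round(3).tolist()+r.round(3).tolist()
if __name__=="__main__":
    a=[float(x) for x in sys.argv[1:]]
    print(shift(a[:3],a[3] if len(a)>3 else None))
E
python3 go.py .462 .164 .15 -94; python3 go.py .462 .164 .035 -94
```

```text
[2.238, -2.362, 0.508, 0.0, -0.001, -0.336]
[2.237, -2.362, 1.275, 0.0, -0.001, -0.336]
```

Emit:
{"method": "drive_tool", "body": {"moves": [[0.9,-0.95,0.2,0,0,0],[0.9,-0.95,0.2,0,0,0],[0.9,-0.95,0.2,0,0,0],[0.9,-0.95,0.2,0,0,0]], "fingers": -1}}

```text
clock: 0.5
tool_pos: [0.3511, 0.4318, 0.1952]
orientation: [-180.0, -0.1, -114.2]
force: [1.0, 1.2, 0.2]
opening: 0.0609
```

Emit:
{"method": "drive_tool", "body": {"moves": [[0.9,-0.95,0.2,0,0,0],[0.9,-0.95,0.2,0,0,0],[0.9,-0.95,0.2,0,0,0],[0.9,-0.95,0.2,0,0,0]]}}

```text
clock: 0.9
tool_pos: [0.4258, 0.2489, 0.1654]
orientation: [-180.0, -0.1, -114.1]
force: [0.6, -0.3, 0.3]
opening: 0.0293
```

```bash
python3 go.py .462 .164 .12 -94
```

```text
[0.417, -0.452, 0.304, 0.0, -0.002, -0.335]
```

Emit:
{"method": "drive_tool", "body": {"moves": [[0.417,-0.452,0.3,0,0,-0.12],[0.417,-0.452,0.3,0,0,-0.25],[0.417,-0.452,0.3,0,0,-0.335],[0.417,-0.452,0.6,0,0,-0.335],[0.417,-0.452,0.85,0,0,-0.335],[0.417,-0.452,0.85,0,0,-0.335]]}}

```text
clock: 1.5
tool_pos: [0.459, 0.1611, 0.034]
orientation: [179.6, -0.5, -94.1]
force: [-0.9, -0.3, 0.1]
opening: 0.0003
```

```bash
cat > snap.py <<'E'
import sys
from h import *
from plant import vision
tag=sys.argv[1]
s=vision.snapshot("top"); pickle.dump(s,open(f"pics/top{tag}.pkl","wb"))
crop(s,170,90,120,120,5,f"pics/c{tag}.png")
hsv=cv2.cvtColor(s["pixels"],cv2.COLOR_RGB2HSV).astype(int)
H,S,V=hsv[...,0],hsv[...,1],hsv[...,2]
m=(H>4)&(H<14)&(S>190)&(V>120)
blue=(H>98)&(H<118)&(S>120)&(V>40)
Th=np.radians(-3.7);O=np.array([.685,.0566])
for c,st in quad(m):
    w=ray(s,*c,0.065)[:2]
    if .42<w[0]<.75 and -.1<w[1]<.25: print("orange",c,st[4],w.round(4))
n,l,st,ce=cv2.connectedComponentsWithStats((m|blue).astype(np.uint8))
for i in range(1,n):
    w=ray(s,*ce[i],0.065)[:2]
    if st[i][4]>600 and .45<w[0]<.72 and -.1<w[1]<.25:
        ys,xs=np.where(l==i); pts=np.array([ray(s,x,y,.065)[:2] for x,y in zip(xs,ys)],np.float32)
        r=cv2.minAreaRect(pts*1000); print("rect",r)
E
python3 snap.py 1
```

```text
orange [216.2 182.7] 6 [0.5351 0.1435]
orange [256.1 191.4] 95 [ 0.5066 -0.0038]
rect ((553.553466796875, 72.89506530761719), (193.68341064453125, 106.95796966552734), 85.07820892333984)
```

View pics/c1.png

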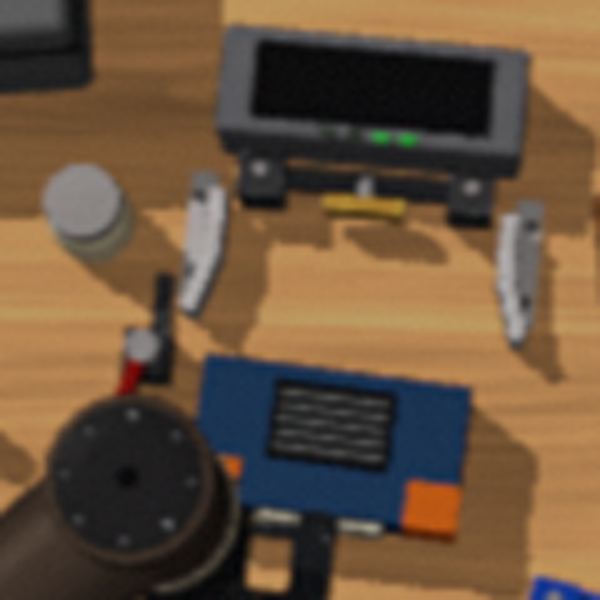

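Emit:
{"method": "drive_tool", "body": {"moves": [[-0.02,-0.1,0,0,0,0],[-0.02,-0.17,0,0,0,0],[-0.02,-0.19,0,0,0,0],[-0.02,-0.21,0,0,0,0],[-0.02,-0.23,0,0,0,0],[-0.02,-0.25,0,0,0,0],[-0.02,-0.27,0,0,0,0]]}}

```text
clock: 2.25
tool_pos: [0.5001, 0.1623, 0.0363]
orientation: [179.6, -0.4, -94.1]
force: [-6.9, 3.5, 4.7]
opening: 0.0002
```

Emit:
{"method": "drive_tool", "body": {"moves": [[0,-0.02,0,0,0,0],[0,-0.04,0.01,0,0,0],[0,-0.06,0.01,0,0,0],[0,-0.08,0.01,0,0,0],[0,-0.1,0.01,0,0,0]]}}

```text
clock: 2.75
tool_pos: [0.5139, 0.1612, 0.0345]
orientation: [179.5, -0.4, -94.1]
force: [-7.1, 3.8, 3.6]
opening: 0.0
```

```bash
python3 snap.py 2
```

```text
orange [256.3 190.6] 97 [ 0.5096 -0.0045]
rect ((562.3429565429688, 68.93902587890625), (194.66259765625, 105.0685043334961), 78.47233581542969)
```

Emit:
{"method": "drive_tool", "body": {"moves": [[0,0.1,0,0,0,0],[0,0.32,0,0,0,0],[0.33,0.32,0,0,0,0],[0.66,0.32,0,0,0,0],[0.98,0.3,0,0,0,0],[1.0,0.28,0,0,0,0]]}}

```text
clock: 3.4
tool_pos: [0.4599, 0.0107, 0.0358]
orientation: [179.5, -0.4, -94.3]
force: [0.8, 0.7, 0.9]
opening: 0.0004
```

```bash
python3 go.py .480 -.001 .035 -94
```

```text
[0.068, -0.139, 0.004, 0.009, -0.007, -0.005]
```

Emit:
{"method": "drive_tool", "body": {"moves": [[0.08,-0.06,0,0,0,0],[0.08,-0.09,0,0,0,0],[0.08,-0.11,0,0,0,0],[0.08,-0.13,0,0,0,0],[0.08,-0.15,0,0,0,0],[0.08,-0.17,0,0,0,0],[0.08,-0.19,0,0,0,0],[0.08,-0.21,0,0,0,0]]}}

```text
clock: 4.2
tool_pos: [0.488, -0.0043, 0.0349]
orientation: [179.2, -0.5, -94.3]
force: [-5.7, -3.5, 3.4]
opening: 0.0003
```

Emit:
{"method": "drive_tool", "body": {"moves": [[0,-0.02,0,0,0,0],[0,-0.04,0,0,0,0],[0,-0.06,0,0,0,0],[0,-0.08,0,0,0,0],[0,-0.1,0,0,0,0]]}}

```text
clock: 4.7
tool_pos: [0.5005, -0.0062, 0.034]
orientation: [178.9, -0.7, -94.3]
force: [-5.7, -3.1, 2.6]
opening: 0.0001
```

```bash
python3 snap.py 3
```

```text
(no output)
```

View pics/c3.png

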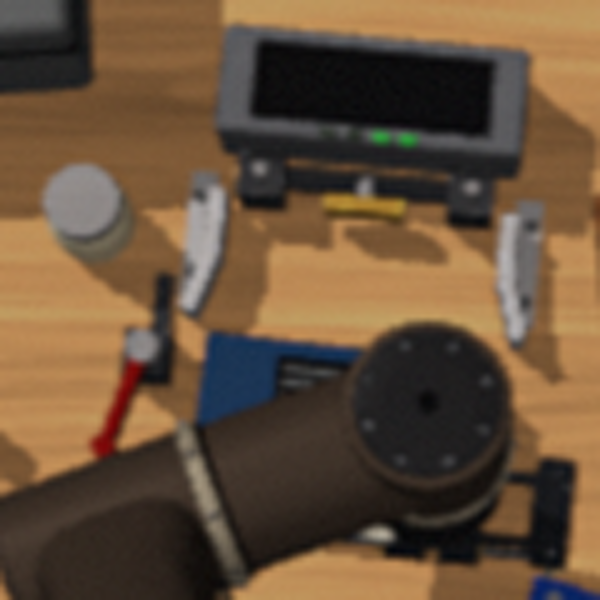

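Emit:
{"method": "drive_tool", "body": {"moves": [[0,0.1,0,0,0,0],[0,0.25,0,0,0,0],[-0.33,0.25,0,0,0,0],[-0.66,0.25,0,0,0,0],[-1.0,0.23,0,0,0,0],[-1.0,0.23,0,0,0,0]]}}

```text
clock: 5.35
tool_pos: [0.4804, 0.1521, 0.0335]
orientation: [179.2, -0.5, -94.0]
force: [0.5, -1.6, 0.3]
opening: 0.0003
```

```bash
python3 snap.py 4; python3 go.py .51 .154 .035 -94
```

```text
orange [257.  185.8] 97 [ 0.5274 -0.0066]
rect ((571.4791259765625, 71.9717025756836), (193.2731475830078, 105.42933654785156), 85.1738052368164)
[-0.043, -0.204, -0.017, 0.016, -0.01, -0.001]
```

View pics/c4.png

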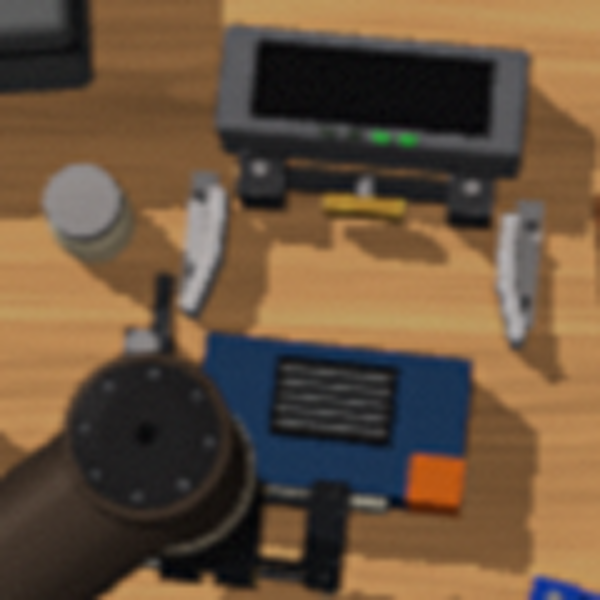

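Emit:
{"method": "drive_tool", "body": {"moves": [[-0.05,-0.12,0,0,0,0],[-0.05,-0.18,0,0,0,0],[-0.05,-0.2,0,0,0,0],[-0.05,-0.22,0,0,0,0],[-0.045,-0.24,0,0,0,0],[-0.042,-0.26,0,0,0,0],[-0.039,-0.28,0,0,0,0],[-0.035,-0.3,0,0,0,0]]}}

```text
clock: 6.2
tool_pos: [0.5229, 0.1514, 0.0321]
orientation: [178.9, -0.6, -94.1]
force: [-7.5, 5.3, 2.9]
opening: 0.0003
```

Emit:
{"method": "drive_tool", "body": {"moves": [[0.003,-0.02,0,0,0,0],[0.006,-0.04,0,0,0,0],[0.01,-0.06,0,0,0,0]]}}

```text
clock: 6.5
tool_pos: [0.5303, 0.149, 0.0319]
orientation: [178.8, -0.6, -94.2]
force: [-7.8, 4.5, 2.0]
opening: 0.0004
```

```bash
python3 snap.py 5; python3 go.py .475 .154 .035 -94
```

```text
orange [258.1 184.3] 94 [ 0.5331 -0.0104]
[-0.007, 0.374, -0.013, 0.019, -0.01, -0.003]
```

View pics/c5.png

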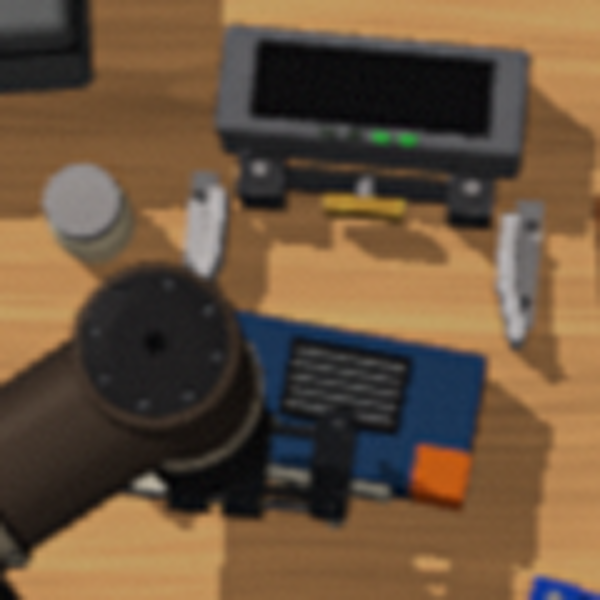

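Emit:
{"method": "drive_tool", "body": {"moves": [[0,0.1,0,0,0,0],[0,0.27,0,0,0,0],[0.33,0.28,0,0,0,0],[0.66,0.26,0,0,0,0],[1.0,0.23,0,0,0,0],[1.0,0.2,0,0,0,0]]}}

```text
clock: 7.15
tool_pos: [0.4879, -0.0032, 0.034]
orientation: [178.7, -0.6, -94.4]
force: [0.3, -0.5, -0.2]
opening: 0.0004
```

```bash
python3 go.py .504 -.006 .035 -94
cat >> snap.py <<'E'
# edge based
mm=(m|blue)
reg=np.zeros_like(mm); reg[100:200,195:285]=1; mm=mm&reg
n,l,st,ce=cv2.connectedComponentsWithStats(mm.astype(np.uint8)); 
keep=np.isin(l,[i for i in range(1,n) if st[i][4]>=40 and ce[i][1]<195 ]); mm=mm&keep
def line(pts):
    p=np.array([ray(s,x,y,.065)[:2] for x,y in pts]); 
    for _ in range(3):
        vx,vy,x0,y0=cv2.fitLine(p.astype(np.float32),cv2.DIST_HUBER,0,1e-4,1e-4).ravel()
        r=(p[:,0]-x0)*vy-(p[:,1]-y0)*vx; p=p[abs(r-np.median(r))<.0025]
    return np.array([x0,y0]),np.array([vx,vy]),len(p)
F=[];
for u in range(195,285):
    v=np.where(mm[:,u])[0]
    if len(v)>4: F.append((u,v[0]-.5))
p,d,n1=line(F); d=d*np.sign(d[1]); yaw=np.degrees(np.arctan2(-d[0],d[1]))
out=[]
for side in(1,-1):
    E=[]
    for v in range(100,200):
        u=np.where(mm[v])[0]
        if len(u)>8: E.append((u[-1]+.5 if side==1 else u[0]-.5,v))
    q,e,n2=line(E); a=np.linalg.solve(np.c_[d,-e],q-p); c=p+a[0]*d
    f=np.array([np.cos(np.radians(yaw)),np.sin(np.radians(yaw))]); lft=np.array([-f[1],f[0]])
    yw2=np.degrees(np.arctan2(e[1]*np.sign(e[0]),abs(e[0])))
    ctr=c-.055*f+side*.1*lft
    dd=ctr-O; dk=[np.cos(Th)*dd[0]+np.sin(Th)*dd[1],-np.sin(Th)*dd[0]+np.cos(Th)*dd[1]]
    print("R" if side==1 else "L","yaw",round(yaw,2),"edge yaw",round(yw2,2),n1,n2,"ctr",ctr.round(4),"dock",np.round(dk,4),"PL",(ctr-.055*f+.082*lft).round(4),"PR",(ctr-.055*f-.082*lft).round(4))
E
cat > re.py <<'E'
import sys,plant,pickle
class V:
    @staticmethod
    def snapshot(n): return pickle.load(open(f"pics/top{sys.argv[1]}.pkl","rb"))
plant.vision=V
exec(open("snap.py").read())
E
for i in 0 2 4 5; do echo == $i; python3 re.py $i; done
```

```text
[0.01, -0.109, -0.009, 0.021, -0.01, -0.007]
== 0
== 2
== 4
== 5Traceback (most recent call last):
  File "re.py", line 1, in <module>
    import sys,plant,pickle
  File "<controller>", line 1, in <module>
  File "<controller>", line 3, in <module>
    import re
  File "re.py", line 1, in <module>
    import sys,plant,pickle
    __all__.extend([x for x in dir() if re.match("[A-Z][A-Z0-9_]+$", x)])
AttributeError: module 're' has no attribute 'match' (consider renaming 're.py' since it has the same name as the standard library module named 're' and prevents importing that standard library module)
Traceback (most recent call last):
  File "re.py", line 1, in <module>
    import sys,plant,pickle
  File "re.py", line 1, in <module>
    import sys,plant,pickle
AttributeError: module 're' has no attribute 'match' (consider renaming 're.py' since it has the same name as the standard library module named 're' and prevents importing that standard library module)
Traceback (most recent call last):
  File "re.py", line 1, in <module>
    import sys,plant,pickle
  File "re.py", line 1, in <module>
    import sys,plant,pickle
AttributeError: module 're' has no attribute 'match' (consider renaming 're.py' since it has the same name as the standard library module named 're' and prevents importing that standard library module)
Traceback (most recent call last):
  File "re.py", line 1, in <module>
    import sys,plant,pickle
  File "re.py", line 1, in <module>
    import sys,plant,pickle
AttributeError: module 're' has no attribute 'match' (consider renaming 're.py' since it has the same name as the standard library module named 're' and prevents importing that standard library module)
```

```bash
mv re.py replay.py; rm -rf __pycache__
for i in 0 2 4 5; do echo == $i; python3 replay.py $i 2>&1 | tail -5; done
```

```text
== 0
orange [211.7 185.3] 90 [0.525  0.1596]
orange [256.1 191.2] 91 [ 0.5073 -0.0038]
rect ((552.5233154296875, 73.68708801269531), (194.7144317626953, 106.62637329101562), 84.01280975341797)
R yaw -5.95 edge yaw -1.39 50 26 ctr [0.5514 0.0795] dock [-0.1348  0.0142] PL [0.5052 0.1668] PR [0.4881 0.0037]
L yaw -5.95 edge yaw -7.89 50 22 ctr [0.5504 0.0705] dock [-0.1352  0.0052] PL [0.5042 0.1578] PR [ 0.4872 -0.0053]
== 2
orange [256.3 190.6] 97 [ 0.5096 -0.0045]
rect ((562.3429565429688, 68.93902587890625), (194.66259765625, 105.0685043334961), 78.47233581542969)
R yaw -11.43 edge yaw 46.82 42 3 ctr [0.577  0.1542] dock [-0.1141  0.0904] PL [0.5394 0.2455] PR [0.5069 0.0847]
L yaw -11.43 edge yaw 43.7 42 7 ctr [0.5661 0.1003] dock [-0.1214  0.036 ] PL [0.5285 0.1916] PR [0.496  0.0309]
== 4
orange [257.  185.8] 97 [ 0.5274 -0.0066]
rect ((571.4791259765625, 71.9717025756836), (193.2731475830078, 105.42933654785156), 85.1738052368164)
R yaw -4.89 edge yaw 1.41 51 19 ctr [0.5699 0.0798] dock [-0.1164  0.0157] PL [0.5221 0.1662] PR [0.5081 0.0028]
L yaw -4.89 edge yaw 28.19 51 12 ctr [0.5699 0.0801] dock [-0.1164  0.0161] PL [0.5221 0.1665] PR [0.5081 0.0031]
== 5
orange [258.1 184.3] 94 [ 0.5331 -0.0104]
R yaw -9.06 edge yaw -4.42 40 22 ctr [0.5813 0.0711] dock [-0.1044  0.0078] PL [0.5399 0.1607] PR [ 0.5141 -0.0012]
L yaw -9.06 edge yaw 43.07 40 4 ctr [0.5825 0.0784] dock [-0.1037  0.0151] PL [0.5411 0.168 ] PR [0.5153 0.0061]
```

Emit:
{"method": "drive_tool", "body": {"moves": [[0.01,-0.05,0,0.02,-0.01,-0.007],[0.01,-0.09,0,0.02,-0.01,-0.007],[0.015,-0.11,0,0.02,-0.01,-0.007],[0.025,-0.13,0,0.02,-0.01,-0.007],[0.035,-0.15,0,0.02,-0.01,-0.007],[0.045,-0.17,0,0.02,-0.01,-0.007],[0.055,-0.19,0,0.02,-0.01,-0.007],[0.06,-0.2,0,0.02,-0.01,-0.007]]}}

```text
clock: 7.95
tool_pos: [0.5171, -0.0146, 0.0333]
orientation: [179.9, -0.0, -94.0]
force: [-3.4, 2.2, 0.7]
opening: 0.0001
```

Emit:
{"method": "drive_tool", "body": {"moves": [[0,0.08,0,0,0,0],[0,0.18,0,0,0,0],[-0.33,0.19,0,0,0,0],[-0.66,0.19,0,0,0,0],[-1.0,0.19,0,0,0,0],[-1.0,0.19,0,0,0,0]]}}

```text
clock: 8.55
tool_pos: [0.5007, 0.1423, 0.0341]
orientation: [-179.9, 0.1, -93.7]
force: [-0.5, -1.3, 0.8]
opening: 0.0004
```

```bash
python3 - <<'E'
t=open("snap.py").read(); i=t.index("out=[]"); 
t=t[:i]+'''
f=np.array([np.cos(np.radians(yaw)),np.sin(np.radians(yaw))]); lft=np.array([-f[1],f[0]])
for c,st in quad(m):
    w=ray(s,*c,0.065)[:2]
    if .42<w[0]<.75 and -.1<w[1]<.25 and st[4]>70:
        side=1 if w[1]>.07 else -1
        ctr=w+.0365*f-side*.082*lft; dd=ctr-O; dk=[np.cos(Th)*dd[0]+np.sin(Th)*dd[1],-np.sin(Th)*dd[0]+np.cos(Th)*dd[1]]
        print("yaw",round(yaw,2),"rel",round(yaw+3.7,2),n1,len(F),"ctr",ctr.round(4),"dock",np.round(dk,4),"PL",(ctr-.055*f+.082*lft).round(4),"PR",(ctr-.055*f-.082*lft).round(4))
'''
open("snap.py","w").write(t)
E
python3 snap.py 6; for i in 0 2 4 5; do echo == $i; python3 replay.py $i 2>&1 | tail -1; done
```

```text
orange [259.6 181.7] 94 [ 0.5429 -0.0157]
rect ((586.206298828125, 63.15437698364258), (193.0546417236328, 105.8048324584961), 85.55268096923828)
yaw -4.09 rel -0.39 52 52 ctr [0.5852 0.0635] dock [-0.1001  0.0004] PL [0.5362 0.1492] PR [ 0.5244 -0.0144]
== 0
yaw -5.95 rel -2.25 50 56 ctr [0.5521 0.074 ] dock [-0.1337  0.0088] PL [0.5059 0.1613] PR [ 0.4889 -0.0019]
== 2
yaw -11.43 rel -7.73 42 42 ctr [0.5616 0.0687] dock [-0.1239  0.0041] PL [0.5239 0.16  ] PR [ 0.4914 -0.0008]
== 4
yaw -4.89 rel -1.19 51 51 ctr [0.5708 0.072 ] dock [-0.115  0.008] PL [0.523  0.1584] PR [ 0.509 -0.005]
== 5
yaw -9.06 rel -5.36 40 40 ctr [0.582  0.0648] dock [-0.1033  0.0015] PL [0.5406 0.1544] PR [ 0.5148 -0.0075]
```

View pics/c6.png

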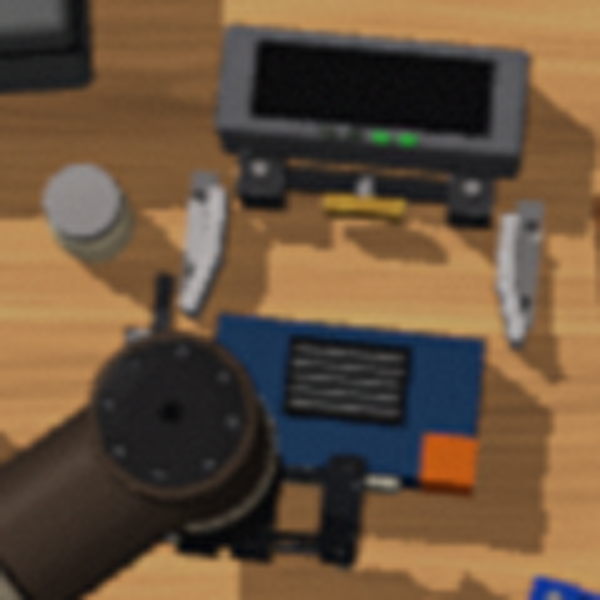

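Emit:
{"method": "drive_tool", "body": {"moves": [[-0.04,-0.1,0,0,0,0],[-0.045,-0.15,0,0,0,0],[-0.045,-0.17,0,0,0,0],[-0.05,-0.19,0,0,0,0],[-0.055,-0.21,0,0,0,0],[-0.06,-0.23,0,0,0,0],[-0.065,-0.25,0,0,0,0]]}}

```text
clock: 9.3
tool_pos: [0.5355, 0.1461, 0.0333]
orientation: [179.8, -0.0, -93.9]
force: [-6.7, 2.1, 3.8]
opening: 0.0008
```

Emit:
{"method": "drive_tool", "body": {"moves": [[0,0.08,0,0,0,0],[0,0.22,0,0,0,0],[0.33,0.2,0,0,0,0],[0.66,0.17,0,0,0,0],[1.0,0.15,0,0,0,0],[1.0,0.13,0,0,0,0]]}}

```text
clock: 9.9
tool_pos: [0.5033, -0.0068, 0.0332]
orientation: [179.7, -0.1, -94.1]
force: [0.4, 1.2, -0.4]
opening: 0.0002
```

```bash
python3 snap.py 7
```

```text
orange [214.1 172.4] 30 [0.5732 0.1526]
```

Emit:
{"method": "drive_tool", "body": {"moves": [[0.025,-0.04,0,0,0,0],[0.025,-0.07,0,0,0,0],[0.03,-0.09,0,0,0,0],[0.037,-0.11,0,0,0,0],[0.044,-0.13,0,0,0,0],[0.051,-0.15,0,0,0,0],[0.058,-0.17,0,0,0,0],[0.065,-0.19,0,0,0,0]]}}

```text
clock: 10.75
tool_pos: [0.5317, -0.0169, 0.033]
orientation: [179.7, -0.1, -94.1]
force: [-5.9, -0.3, 3.9]
opening: 0.0005
```

Emit:
{"method": "drive_tool", "body": {"moves": [[0.006,-0.02,0,0,0,0],[0.006,0.08,0,0,0,0],[0,0.22,0,0,0,0],[-0.33,0.22,0,0,0,0],[-0.66,0.22,0,0,0,0],[-1.0,0.22,0,0,0,0],[-1.0,0.22,0,0,0,0]]}}

```text
clock: 11.45
tool_pos: [0.5122, 0.141, 0.0337]
orientation: [179.9, 0.1, -93.8]
force: [-0.1, -0.2, 0.5]
opening: 0.0005
```

```bash
python3 snap.py 8
```

```text
orange [261.4 177.1] 92 [ 0.5602 -0.0219]
rect ((597.6259155273438, 60.67588424682617), (105.8077621459961, 190.31361389160156), 0.06830548495054245)
yaw 1.49 rel 5.19 41 49 ctr [0.5945 0.061 ] dock [-0.0905 -0.0014] PL [0.5374 0.1416] PR [ 0.5417 -0.0224]
```

View pics/c8.png

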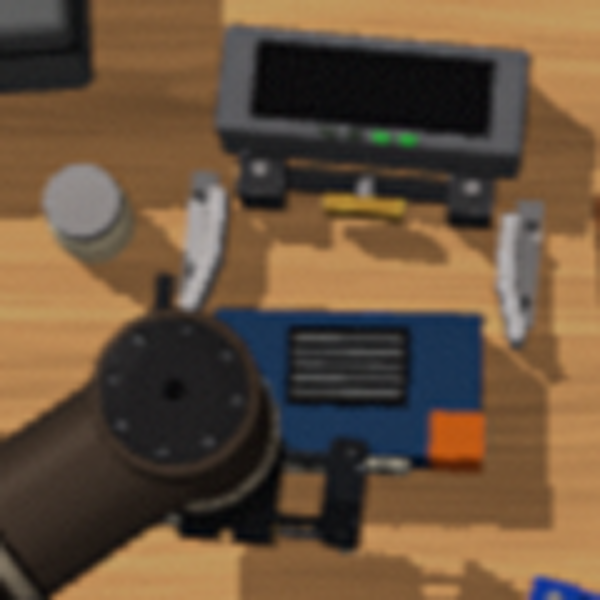

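Emit:
{"method": "drive_tool", "body": {"moves": [[-0.015,-0.1,0,0,0,0],[-0.02,-0.13,0,0,0,0],[-0.025,-0.15,0,0,0,0],[-0.03,-0.17,0,0,0,0],[-0.035,-0.19,0,0,0,0],[-0.04,-0.21,0,0,0,0],[-0.045,-0.23,0,0,0,0],[-0.05,-0.25,0,0,0,0]]}}

```text
clock: 12.3
tool_pos: [0.5472, 0.1425, 0.0328]
orientation: [179.7, -0.1, -93.9]
force: [-7.3, 3.0, 4.9]
opening: 0.0002
```

Emit:
{"method": "drive_tool", "body": {"moves": [[-0.005,-0.02,0,0,0,0],[0,0.08,0,0,0,0],[0,0.22,0,0,0,0],[0.33,0.2,0,0,0,0],[0.66,0.17,0,0,0,0],[1.0,0.15,0,0,0,0],[1.0,0.13,0,0,0,0]]}}

```text
clock: 13.0
tool_pos: [0.5154, -0.011, 0.0328]
orientation: [179.6, -0.1, -94.3]
force: [-1.1, 0.3, -0.1]
opening: 0.0002
```

Emit:
{"method": "drive_tool", "body": {"moves": [[0.03,-0.08,0,0,0,0],[0.03,-0.11,0,0,0,0],[0.03,-0.13,0,0,0,0],[0.035,-0.15,0,0,0,0],[0.04,-0.17,0,0,0,0],[0.045,-0.19,0,0,0,0],[0.05,-0.21,0,0,0,0],[0.055,-0.23,0,0,0,0]]}}

```text
clock: 13.8
tool_pos: [0.5467, -0.0215, 0.032]
orientation: [179.3, -0.2, -94.2]
force: [-7.7, -0.3, 5.4]
opening: 0.0003
```

Emit:
{"method": "drive_tool", "body": {"moves": [[0,0.08,0,0,0,0],[0,0.22,0,0,0,0],[-0.33,0.22,0,0,0,0],[-0.66,0.22,0,0,0,0],[-1.0,0.22,0,0,0,0],[-1.0,0.22,0,0,0,0]]}}

```text
clock: 14.4
tool_pos: [0.5258, 0.1366, 0.0325]
orientation: [179.5, -0.1, -93.8]
force: [-0.0, -0.4, -0.7]
opening: 0.0004
```

```bash
python3 snap.py 9
```

```text
orange [261.7 173.4] 100 [ 0.574  -0.0227]
rect ((610.2529296875, 52.12449645996094), (180.43814086914062, 106.98098754882812), 89.05824279785156)
yaw -0.48 rel 3.22 44 45 ctr [0.6112 0.059 ] dock [-0.0738 -0.0023] PL [0.5569 0.1415] PR [ 0.5555 -0.0225]
```

View pics/c9.png

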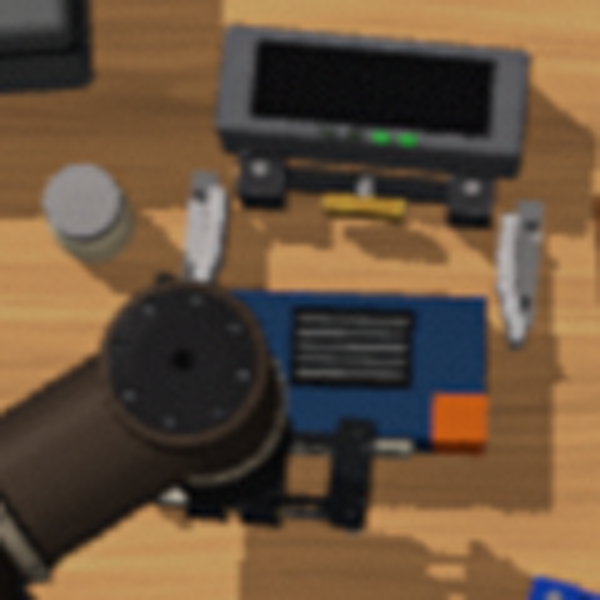

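Emit:
{"method": "drive_tool", "body": {"moves": [[-0.035,-0.09,0,0.01,0,0],[-0.04,-0.13,0,0.01,0,0],[-0.045,-0.15,0,0.01,0,0],[-0.05,-0.17,0,0.01,0,0],[-0.055,-0.19,0,0.01,0,0],[-0.06,-0.21,0,0.01,0,0],[-0.065,-0.23,0,0.01,0,0],[-0.07,-0.25,0,0.01,0,0]]}}

```text
clock: 15.25
tool_pos: [0.5612, 0.1409, 0.0313]
orientation: [179.8, -0.2, -94.0]
force: [-8.5, 2.2, 5.4]
opening: 0.0006
```

Emit:
{"method": "drive_tool", "body": {"moves": [[0,0.08,0,0,0,0],[0,0.2,0,0,0,0],[0.33,0.18,0,0,0,0],[0.66,0.15,0,0,0,0],[1.0,0.13,0,0,0,0],[1.0,0.11,0,0,0,0]]}}

```text
clock: 15.85
tool_pos: [0.5318, -0.0126, 0.0316]
orientation: [179.7, -0.2, -94.3]
force: [-0.0, 0.2, -0.6]
opening: 0.0008
```

Emit:
{"method": "drive_tool", "body": {"moves": [[0.03,-0.07,0,0,0,0],[0.035,-0.1,0,0,0,0],[0.035,-0.12,0,0,0,0],[0.04,-0.14,0,0,0,0],[0.045,-0.16,0,0,0,0],[0.05,-0.18,0,0,0,0],[0.055,-0.2,0,0,0,0]]}}

```text
clock: 16.55
tool_pos: [0.5588, -0.0226, 0.0307]
orientation: [179.4, -0.3, -94.3]
force: [-7.0, -0.8, 4.6]
opening: 0.0004
```

Emit:
{"method": "drive_tool", "body": {"moves": [[0,0.08,0,0,0,0],[0,0.2,0,0,0,0],[-0.33,0.2,0,0,0,0],[-0.66,0.2,0,0,0,0],[-1.0,0.2,0,0,0,0],[-1.0,0.2,0,0,0,0]]}}

```text
clock: 17.15
tool_pos: [0.541, 0.1354, 0.0308]
orientation: [179.6, -0.2, -93.9]
force: [0.8, -1.1, 0.6]
opening: 0.0007
```

```bash
python3 snap.py 10
```

```text
orange [262.4 170.3] 97 [ 0.5857 -0.0249]
rect ((623.8933715820312, 48.7315559387207), (173.0758514404297, 104.92150115966797), 89.32843780517578)
yaw -0.51 rel 3.19 45 46 ctr [0.6229 0.0567] dock [-0.062  -0.0039] PL [0.5687 0.1392] PR [ 0.5672 -0.0248]
```

View pics/c10.png

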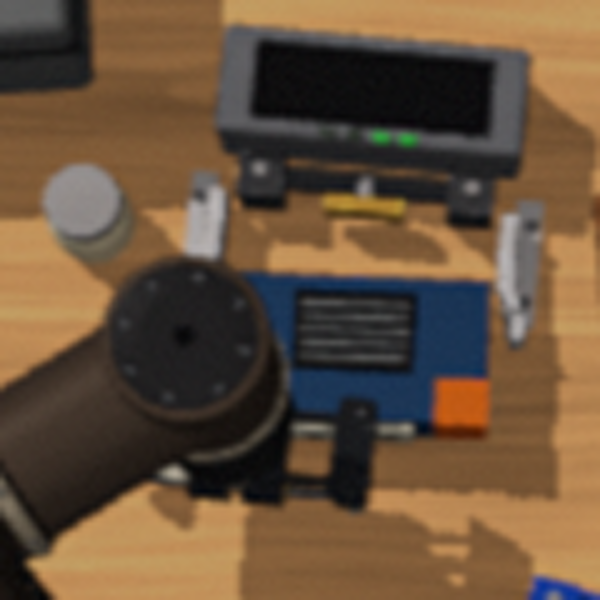

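Emit:
{"method": "drive_tool", "body": {"moves": [[-0.025,-0.09,0,0,0,0],[-0.03,-0.12,0,0,0,0],[-0.04,-0.14,0,0,0,0],[-0.05,-0.16,0,0,0,0],[-0.06,-0.18,0,0,0,0],[-0.07,-0.2,0,0,0,0],[-0.08,-0.22,0,0,0,0],[-0.09,-0.24,0,0,0,0]]}}

```text
clock: 18.0
tool_pos: [0.5747, 0.1426, 0.0296]
orientation: [179.3, -0.3, -94.1]
force: [-6.8, -1.9, 5.3]
opening: 0.0004
```

Emit:
{"method": "drive_tool", "body": {"moves": [[0,0.08,0,0,0,0],[0,0.2,0,0,0,0],[0.33,0.18,0,0,0,0],[0.66,0.15,0,0,0,0],[1.0,0.13,0,0,0,0],[1.0,0.11,0,0,0,0]]}}

```text
clock: 18.6
tool_pos: [0.5452, -0.0105, 0.0306]
orientation: [179.2, -0.3, -94.4]
force: [0.3, -0.9, 0.0]
opening: 0.0005
```

Emit:
{"method": "drive_tool", "body": {"moves": [[0.035,-0.06,0,0.01,0,0],[0.035,-0.08,0,0.01,0,0],[0.035,-0.1,0,0.01,0,0],[0.035,-0.12,0,0.01,0,0],[0.035,-0.14,0,0.01,0,0],[0.035,-0.16,0,0.01,0,0]]}}

```text
clock: 19.2
tool_pos: [0.5662, -0.0174, 0.0295]
orientation: [179.5, -0.4, -94.3]
force: [-7.3, -2.2, 4.3]
opening: 0.0007
```

Emit:
{"method": "drive_tool", "body": {"moves": [[0,0.08,0,0,0,0],[0,0.17,0,0,0,0],[-0.33,0.17,0,0,0,0],[-0.66,0.17,0,0,0,0],[-1.0,0.17,0,0,0,0],[-1.0,0.17,0,0,0,0]]}}

```text
clock: 19.8
tool_pos: [0.5531, 0.1406, 0.029]
orientation: [179.7, -0.3, -94.0]
force: [0.6, -0.3, -0.1]
opening: 0.0006
```

```bash
python3 snap.py 11
```

```text
orange [261.1 168.6] 95 [ 0.5919 -0.02  ]
rect ((634.0286865234375, 57.135833740234375), (185.15452575683594, 105.77132415771484), 86.48584747314453)
yaw -3.33 rel 0.37 46 46 ctr [0.6331 0.0597] dock [-0.052  -0.0002] PL [0.583  0.1448] PR [ 0.5735 -0.0189]
```

View pics/c11.png

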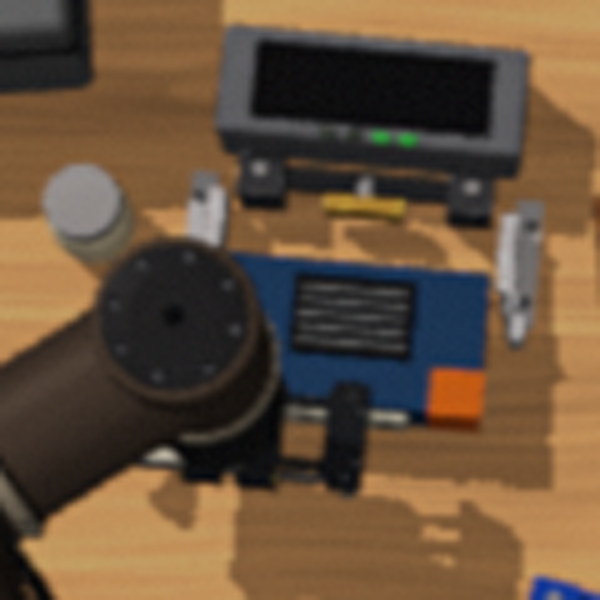

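Emit:
{"method": "drive_tool", "body": {"moves": [[-0.03,-0.08,0,0,0,0],[-0.035,-0.12,0,0,0,0],[-0.04,-0.14,0,0,0,0],[-0.045,-0.16,0,0,0,0],[-0.05,-0.18,0,0,0,0],[-0.055,-0.195,0,0,0,0]]}}

```text
clock: 20.45
tool_pos: [0.58, 0.1435, 0.0281]
orientation: [179.4, -0.4, -94.1]
force: [-8.6, 0.5, 5.3]
opening: 0.0002
```

Emit:
{"method": "drive_tool", "body": {"moves": [[0,0.08,0,0,0,0],[0,0.18,0,0,0,0],[0.33,0.16,0,0,0,0],[0.66,0.13,0,0,0,0],[1.0,0.11,0,0,0,0],[1.0,0.09,0,0,0,0]]}}

```text
clock: 21.05
tool_pos: [0.5534, -0.0099, 0.0293]
orientation: [179.3, -0.5, -94.4]
force: [0.3, 0.5, -0.5]
opening: 0.0003
```

Emit:
{"method": "drive_tool", "body": {"moves": [[0.035,-0.06,-0.01,0.01,0,0],[0.04,-0.08,-0.01,0.01,0,0],[0.043,-0.1,-0.01,0.01,0,0],[0.046,-0.12,-0.01,0.01,0,0],[0.05,-0.14,-0.01,0.01,0,0],[0.055,-0.16,-0.01,0.01,0,0],[0.06,-0.175,-0.01,0.01,0,0]]}}

```text
clock: 21.75
tool_pos: [0.5767, -0.0205, 0.03]
orientation: [179.7, -0.5, -94.3]
force: [-7.3, -0.7, 4.9]
opening: 0.0001
```

Emit:
{"method": "drive_tool", "body": {"moves": [[0,0.08,0,0,0,0],[0,0.17,0,0,0,0],[-0.33,0.17,0,0,0,0],[-0.66,0.17,0,0,0,0],[-1.0,0.17,0,0,0,0],[-1.0,0.17,0,0,0,0]]}}

```text
clock: 22.35
tool_pos: [0.5635, 0.1372, 0.0291]
orientation: [179.8, -0.4, -94.0]
force: [0.3, -0.1, -0.2]
opening: 0.0004
```

```bash
python3 snap.py 12
```

```text
orange [261.4 165.7] 95 [ 0.6028 -0.0208]
rect ((641.4173583984375, 50.63066101074219), (172.68215942382812, 108.01356506347656), 88.24361419677734)
yaw -0.58 rel 3.12 44 45 ctr [0.6402 0.0608] dock [-0.045   0.0013] PL [0.586  0.1433] PR [ 0.5843 -0.0206]
```

Emit:
{"method": "drive_tool", "body": {"moves": [[-0.04,-0.07,0,0,0,0],[-0.045,-0.1,0,0,0,0],[-0.05,-0.12,0,0,0,0],[-0.053,-0.14,0,0,0,0],[-0.057,-0.16,0,0,0,0],[-0.061,-0.18,0,0,0,0],[-0.065,-0.2,0,0,0,0]]}}

```text
clock: 23.1
tool_pos: [0.5916, 0.1414, 0.0281]
orientation: [179.6, -0.5, -94.2]
force: [-7.7, 2.3, 5.4]
opening: 0.0006
```

Emit:
{"method": "drive_tool", "body": {"moves": [[0,0.08,0,0,0,0],[0,0.17,0,0,0,0],[0.33,0.15,0,0,0,0],[0.66,0.12,0,0,0,0],[1.0,0.1,0,0,0,0],[1.0,0.08,0,0,0,0]]}}

```text
clock: 23.7
tool_pos: [0.5662, -0.0121, 0.0296]
orientation: [179.5, -0.6, -94.4]
force: [-0.6, 0.2, -0.3]
opening: 0.0004
```

Emit:
{"method": "drive_tool", "body": {"moves": [[0.03,-0.05,0,0,0.005,0],[0.033,-0.07,0,0,0.005,0],[0.036,-0.09,0,0,0.005,0],[0.04,-0.11,0,0,0.005,0],[0.044,-0.13,0,0,0.005,0],[0.048,-0.15,0,0,0.005,0]]}}

```text
clock: 24.3
tool_pos: [0.5855, -0.0207, 0.0289]
orientation: [179.2, -0.9, -94.4]
force: [-7.7, -1.5, 5.8]
opening: 0.0002
```

Emit:
{"method": "drive_tool", "body": {"moves": [[0,0.08,0,0,0,0],[0,0.16,0,0,0,0],[-0.33,0.16,0,0,0,0],[-0.66,0.16,0,0,0,0],[-1.0,0.16,0,0,0,0],[-1.0,0.16,0,0,0,0]]}}

```text
clock: 24.9
tool_pos: [0.5736, 0.1365, 0.0272]
orientation: [179.3, -0.8, -94.1]
force: [-0.0, 0.3, 0.6]
opening: 0.0003
```

```bash
python3 snap.py 13
```

```text
orange [262.2 163.3] 97 [ 0.6119 -0.0236]
rect ((651.961669921875, 47.72938919067383), (173.130126953125, 106.33885192871094), 87.59268951416016)
yaw -2.38 rel 1.32 46 46 ctr [0.6518 0.0569] dock [-0.0331 -0.0019] PL [0.6003 0.1411] PR [ 0.5934 -0.0228]
```

View pics/c13.png

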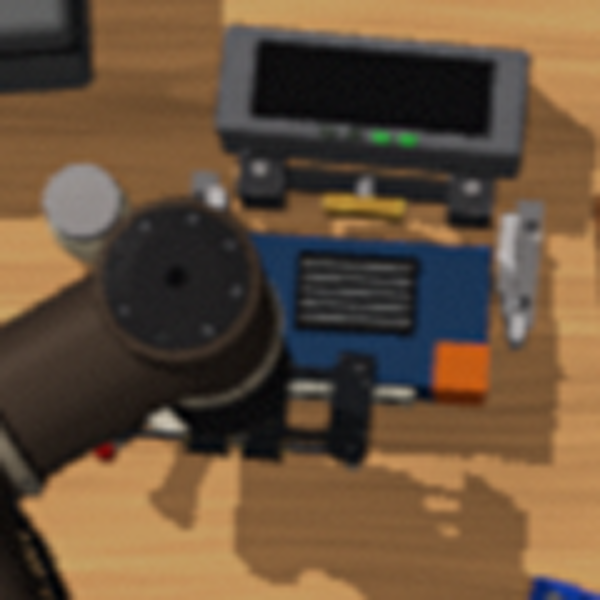

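Emit:
{"method": "drive_tool", "body": {"moves": [[-0.045,-0.08,-0.02,0.01,-0.013,0],[-0.05,-0.11,-0.02,0.01,-0.013,0],[-0.055,-0.13,-0.02,0.01,-0.013,0],[-0.058,-0.15,-0.02,0.01,-0.013,0],[-0.062,-0.17,-0.02,0.01,-0.013,0],[-0.066,-0.19,-0.02,0.01,-0.013,0],[-0.07,-0.21,-0.02,0.01,-0.013,0]]}}

```text
clock: 25.65
tool_pos: [0.6029, 0.1417, 0.0288]
orientation: [179.6, -0.1, -94.3]
force: [-9.0, 6.8, 2.5]
opening: 0.0004
```

Emit:
{"method": "drive_tool", "body": {"moves": [[0,0.08,0,0,0,0],[0,0.17,0,0,0,0],[0.33,0.15,0,0,0,0],[0.66,0.12,0,0,0,0],[1.0,0.1,0,0,0,0],[1.0,0.08,0,0,0,0]]}}

```text
clock: 26.25
tool_pos: [0.5773, -0.0121, 0.0292]
orientation: [179.5, -0.2, -94.6]
force: [0.5, 0.6, 0.2]
opening: 0.0004
```

Emit:
{"method": "drive_tool", "body": {"moves": [[0.035,-0.05,0,0,0,0],[0.037,-0.07,0,0,0,0],[0.04,-0.09,0,0,0,0],[0.043,-0.11,0,0,0,0],[0.047,-0.13,0,0,0,0],[0.05,-0.15,0,0,0,0]]}}

```text
clock: 26.85
tool_pos: [0.5966, -0.021, 0.0284]
orientation: [179.3, -0.3, -94.5]
force: [-8.0, -1.4, 4.8]
opening: 0.0006
```

Emit:
{"method": "drive_tool", "body": {"moves": [[0,0.08,0,0,0,0],[0,0.16,0,0,0,0],[-0.33,0.16,0,0,0,0],[-0.66,0.16,0,0,0,0],[-1.0,0.16,0,0,0,0],[-1.0,0.16,0,0,0,0]]}}

```text
clock: 27.45
tool_pos: [0.585, 0.1364, 0.0286]
orientation: [179.4, -0.2, -94.2]
force: [-0.2, -0.9, -0.0]
opening: 0.0004
```

```bash
python3 snap.py 14
```

```text
orange [261.9 160.2] 98 [ 0.6236 -0.0222]
yaw -0.91 rel 2.79 35 44 ctr [0.6614 0.0592] dock [-0.0238  0.0011] PL [0.6077 0.1421] PR [ 0.6051 -0.0219]
```

Emit:
{"method": "drive_tool", "body": {"moves": [[-0.045,-0.08,0,0,0,0],[-0.05,-0.1,0,0,0,0],[-0.053,-0.12,0,0,0,0],[-0.056,-0.14,0,0,0,0],[-0.06,-0.16,0,0,0,0],[-0.063,-0.18,0,0,0,0],[-0.066,-0.2,0,0,0,0]]}}

```text
clock: 28.2
tool_pos: [0.6127, 0.141, 0.0277]
orientation: [179.2, -0.2, -94.3]
force: [-8.5, 3.2, 5.4]
opening: 0.0006
```

Emit:
{"method": "drive_tool", "body": {"moves": [[0,0.08,0,0,0,0],[0,0.17,0,0,0,0],[0.33,0.15,0,0,0,0],[0.66,0.12,0,0,0,0],[1.0,0.1,0,0,0,0],[1.0,0.08,0,0,0,0]]}}

```text
clock: 28.8
tool_pos: [0.5868, -0.0125, 0.0285]
orientation: [179.1, -0.3, -94.6]
force: [-0.3, 0.1, -0.6]
opening: 0.0002
```

Emit:
{"method": "drive_tool", "body": {"moves": [[0.035,-0.06,0,0.01,0,0],[0.037,-0.08,0,0.01,0,0],[0.04,-0.1,0,0.01,0,0],[0.043,-0.12,0,0.01,0,0],[0.047,-0.14,0,0.01,0,0],[0.05,-0.15,0,0.01,0,0]]}}

```text
clock: 29.4
tool_pos: [0.6063, -0.0212, 0.0276]
orientation: [179.4, -0.3, -94.5]
force: [-7.5, -0.3, 5.4]
opening: 0.0002
```

Emit:
{"method": "drive_tool", "body": {"moves": [[0,0.08,0,0,0,0],[0,0.16,0,0,0,0],[-0.33,0.16,0,0,0,0],[-0.66,0.16,0,0,0,0],[-1.0,0.16,0,0,0,0],[-1.0,0.16,0,0,0,0]]}}

```text
clock: 30.0
tool_pos: [0.5947, 0.1362, 0.0274]
orientation: [179.6, -0.2, -94.2]
force: [0.3, -1.2, 0.5]
opening: 0.0006
```

```bash
python3 snap.py 15
```

```text
orange [262.1 157.9] 95 [ 0.6322 -0.0227]
yaw -2.24 rel 1.46 36 44 ctr [0.6719 0.0578] dock [-0.0131  0.0004] PL [0.6202 0.1419] PR [ 0.6138 -0.022 ]
```

View pics/c15.png

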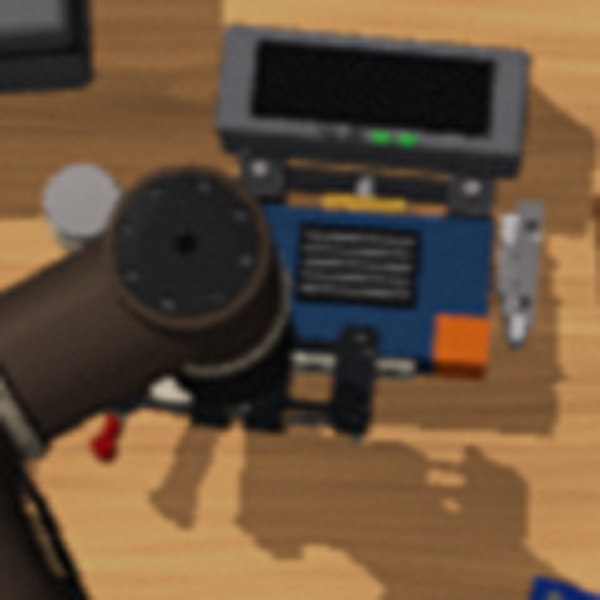

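Emit:
{"method": "drive_tool", "body": {"moves": [[-0.045,-0.08,0,0,0,0],[-0.05,-0.1,0,0,0,0],[-0.053,-0.12,0,0,0,0],[-0.056,-0.13,0,0,0,0],[-0.06,-0.14,0,0,0,0],[-0.063,-0.15,0,0,0,0],[-0.066,-0.16,0,0,0,0],[-0.066,-0.17,0,0,0,0]]}}

```text
clock: 30.85
tool_pos: [0.6186, 0.1414, 0.0267]
orientation: [179.4, -0.3, -94.3]
force: [-6.9, 3.5, 5.1]
opening: 0.0003
```

Emit:
{"method": "drive_tool", "body": {"moves": [[0,0.08,0,0,0,0],[0,0.17,0,0,0,0],[0.33,0.15,0,0,0,0],[0.66,0.12,0,0,0,0],[1.0,0.1,0,0,0,0],[1.0,0.08,0,0,0,0]]}}

```text
clock: 31.45
tool_pos: [0.5931, -0.0122, 0.0276]
orientation: [179.3, -0.3, -94.6]
force: [-0.2, 0.8, 0.1]
opening: 0.0001
```

Emit:
{"method": "drive_tool", "body": {"moves": [[0.035,-0.06,0,0.01,0,0],[0.037,-0.08,0,0.01,0,0],[0.04,-0.09,0,0.01,0,0],[0.042,-0.1,0,0.01,0,0],[0.044,-0.11,0,0.01,0,0],[0.046,-0.12,0,0.01,0,0],[0.048,-0.13,0,0.01,0,0],[0.05,-0.14,0,0.01,0,0]]}}

```text
clock: 32.25
tool_pos: [0.6108, -0.0209, 0.0269]
orientation: [179.6, -0.4, -94.5]
force: [-9.9, 0.7, 7.2]
opening: 0.0004
```

Emit:
{"method": "drive_tool", "body": {"moves": [[0,0.08,0,0,0,0],[0,0.16,0,0,0,0],[-0.33,0.16,0,0,0,0],[-0.66,0.16,0,0,0,0],[-1.0,0.16,0,0,0,0],[-1.0,0.16,0,0,0,0]]}}

```text
clock: 32.85
tool_pos: [0.5993, 0.1363, 0.0265]
orientation: [179.8, -0.3, -94.2]
force: [-0.1, 0.1, -0.4]
opening: 0.0004
```

```bash
python3 snap.py 16
```

```text
orange [262.2 156.9] 94 [ 0.636 -0.023]
rect ((678.5657348632812, 43.89755630493164), (166.83273315429688, 108.01919555664062), 88.14624786376953)
yaw -1.95 rel 1.75 35 44 ctr [0.6753 0.0578] dock [-0.0098  0.0005] PL [0.6231 0.1416] PR [ 0.6175 -0.0223]
```

View pics/c16.png

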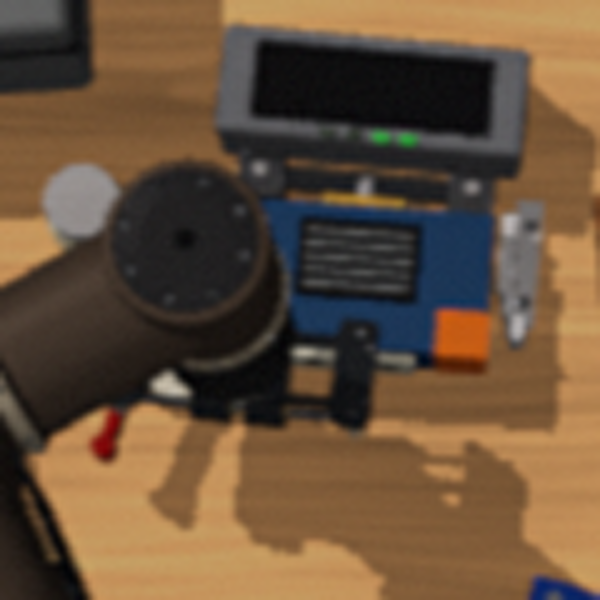

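Emit:
{"method": "drive_tool", "body": {"moves": [[-0.045,-0.08,0,0,0,0],[-0.05,-0.1,0,0,0,0],[-0.053,-0.11,0,0,0,0],[-0.056,-0.12,0,0,0,0],[-0.058,-0.13,0,0,0,0],[-0.06,-0.14,0,0,0,0],[-0.06,-0.15,0,0,0,0]]}}

```text
clock: 33.6
tool_pos: [0.6201, 0.141, 0.0258]
orientation: [179.5, -0.4, -94.3]
force: [-6.7, 2.6, 4.2]
opening: 0.0003
```

Emit:
{"method": "drive_tool", "body": {"moves": [[0,-0.01,0,0,0,0],[0,-0.02,0,0,0,0],[0,-0.03,0,0,0,0]]}}

```text
clock: 33.9
tool_pos: [0.6227, 0.1409, 0.0256]
orientation: [179.4, -0.4, -94.3]
force: [-9.7, 6.3, 5.6]
opening: 0.0007
```

Emit:
{"method": "drive_tool", "body": {"moves": [[0,-0.01,0,0,0,0],[0,-0.02,0,0,0,0],[0,-0.02,0,0,0,0]]}}

```text
clock: 34.2
tool_pos: [0.6235, 0.1407, 0.0254]
orientation: [179.2, -0.4, -94.4]
force: [-9.3, 4.8, 5.2]
opening: 0.0003
```

Emit:
{"method": "drive_tool", "body": {"moves": [[0,0.08,0,0,0,0],[0,0.17,0,0,0,0],[0.33,0.15,0,0,0,0],[0.66,0.12,0,0,0,0],[1.0,0.1,0,0,0,0],[1.0,0.08,0,0,0,0]]}}

```text
clock: 34.8
tool_pos: [0.5982, -0.0129, 0.0267]
orientation: [179.1, -0.4, -94.6]
force: [0.0, -0.4, 0.0]
opening: 0.0002
```

Emit:
{"method": "drive_tool", "body": {"moves": [[0.035,-0.05,-0.01,0.015,0,0],[0.037,-0.07,-0.01,0.015,0,0],[0.04,-0.08,-0.01,0.015,0,0],[0.042,-0.09,-0.01,0.015,0,0],[0.044,-0.1,-0.01,0.015,0,0],[0.046,-0.11,-0.01,0.015,0,0],[0.048,-0.12,-0.01,0.015,0,0]]}}

```text
clock: 35.5
tool_pos: [0.6129, -0.0211, 0.0274]
orientation: [179.7, -0.5, -94.6]
force: [-11.2, 1.7, 8.4]
opening: 0.0002
```

Emit:
{"method": "drive_tool", "body": {"moves": [[0,-0.01,0,0,0,0],[0,-0.02,0,0,0,0],[0,-0.03,0,0,0,0]]}}

```text
clock: 35.8
tool_pos: [0.6139, -0.0214, 0.0268]
orientation: [179.4, -0.6, -94.6]
force: [-12.9, -1.1, 8.5]
opening: 0.0002
```

Emit:
{"method": "drive_tool", "body": {"moves": [[0,-0.03,-0.02,0.005,0,0],[0,-0.05,-0.02,0.005,0,0],[0,-0.06,-0.02,0.005,0,0]]}}

```text
clock: 36.1
tool_pos: [0.6139, -0.022, 0.0269]
orientation: [178.7, -0.7, -94.6]
force: [-28.9, 8.9, 14.5]
opening: 0.0006
```

Run:
```python
from h import *
from plant import vision
s=vision.snapshot("scene"); pickle.dump(s,open("pics/scene1.pkl","wb"))
crop(s,240,170,110,100,7,"pics/s1.png")
```

```text
(no output)
```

View pics/s1.png

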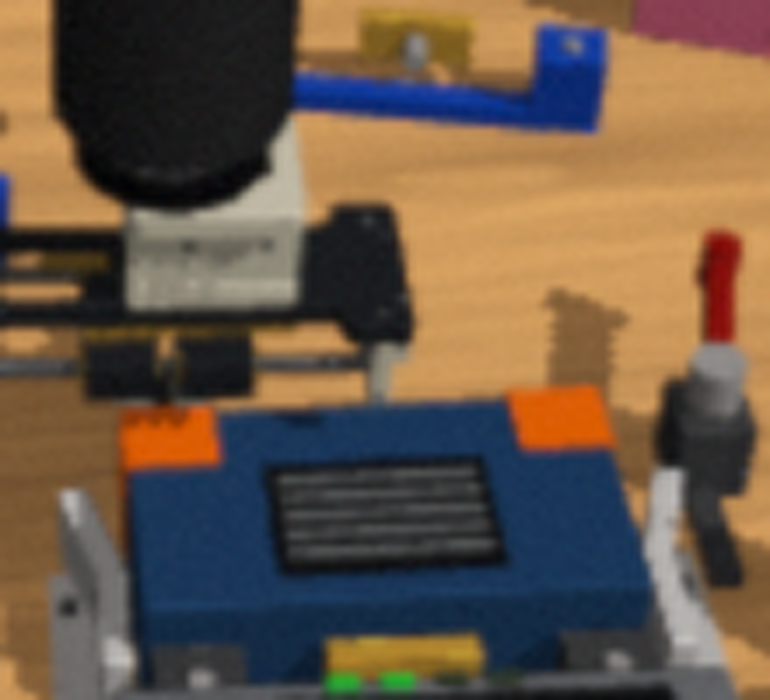

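Emit:
{"method": "drive_tool", "body": {"moves": [[0,0.1,0,0,0,0],[0,0.16,0,0.02,-0.01,0.01],[-0.33,0.16,0,0.02,-0.01,0.01],[-0.66,0.16,0,0.02,-0.01,0.01],[-1.0,0.16,0,0.02,-0.01,0.01],[-1.0,0.16,0,0.02,-0.01,0.01]]}}

```text
clock: 36.75
tool_pos: [0.6036, 0.1357, 0.0259]
orientation: [-179.9, -0.1, -94.9]
force: [-0.1, -0.7, 0.0]
opening: 0.0001
```

```bash
python3 snap.py 17; python3 go.py .615 .142 .03 -94
```

```text
orange [262.6 156. ] 91 [ 0.6395 -0.0244]
rect ((682.5443725585938, 43.180599212646484), (169.55117797851562, 107.82948303222656), 87.5875473022461)
yaw -1.7 rel 2.0 31 44 ctr [0.6784 0.0565] dock [-0.0066 -0.0005] PL [0.6258 0.1401] PR [ 0.621  -0.0238]
[-0.064, -0.077, -0.03, 0.0, -0.002, -0.016]
```

View pics/c17.png

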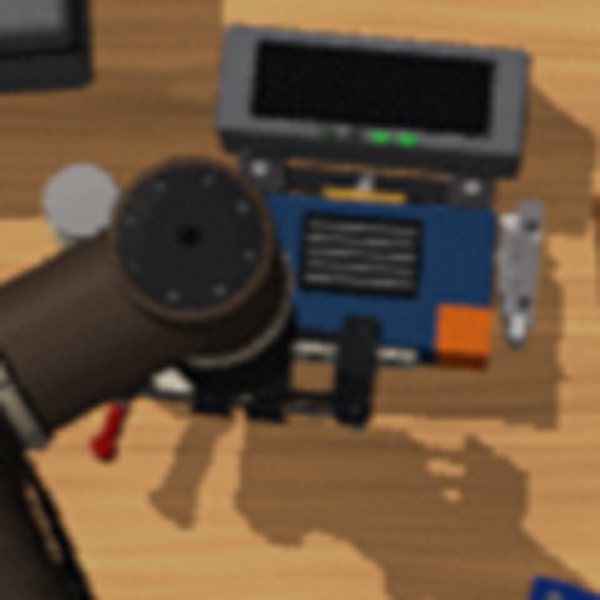

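Emit:
{"method": "drive_tool", "body": {"moves": [[-0.05,-0.06,-0.02,0,0,-0.01],[-0.055,-0.08,-0.02,0,0,-0.01],[-0.058,-0.1,-0.02,0,0,-0.01],[-0.06,-0.12,-0.02,0,0,-0.01],[-0.06,-0.13,-0.02,0,0,-0.01],[-0.06,-0.14,-0.02,0,0,-0.01],[-0.06,-0.15,-0.02,0,0,-0.01]]}}

```text
clock: 37.5
tool_pos: [0.6242, 0.1403, 0.0283]
orientation: [179.8, -0.1, -94.4]
force: [-7.9, 5.3, 4.2]
opening: 0.0003
```

Emit:
{"method": "drive_tool", "body": {"moves": [[0,-0.015,0,0,0,0],[0,-0.03,0,0,0,0]]}}

```text
clock: 37.7
tool_pos: [0.6253, 0.1398, 0.0279]
orientation: [179.5, -0.2, -94.4]
force: [-20.8, 10.1, 13.2]
opening: 0.0003
```

Emit:
{"method": "drive_tool", "body": {"moves": [[0,0.08,0,0,0,0],[0,0.17,0,0,0,0],[0.33,0.15,0,0,0,0],[0.66,0.12,0,0,0,0],[1.0,0.1,0,0,0,0],[1.0,0.08,0,0,0,0]]}}

```text
clock: 38.3
tool_pos: [0.5999, -0.0139, 0.0283]
orientation: [179.4, -0.2, -94.7]
force: [0.6, 1.0, -0.8]
opening: 0.0003
```

Emit:
{"method": "drive_tool", "body": {"moves": [[0.045,-0.05,-0.01,0.01,0,0],[0.047,-0.07,-0.01,0.01,0,0],[0.047,-0.08,-0.01,0.01,0,0],[0.047,-0.09,-0.01,0.01,0,0],[0.047,-0.1,-0.01,0.01,0,0],[0.048,-0.11,-0.01,0.01,0,0],[0.048,-0.12,-0.01,0.01,0,0]]}}

```text
clock: 39.0
tool_pos: [0.6145, -0.0222, 0.0292]
orientation: [179.8, -0.2, -94.7]
force: [-14.1, 4.3, 9.7]
opening: 0.0004
```

Emit:
{"method": "drive_tool", "body": {"moves": [[0,-0.01,0,0,0,0],[0,-0.02,0,0,0,0]]}}

```text
clock: 39.2
tool_pos: [0.6144, -0.0222, 0.0286]
orientation: [179.4, -0.3, -94.7]
force: [-14.6, 4.3, 9.3]
opening: 0.0005
```

Emit:
{"method": "drive_tool", "body": {"moves": [[0,-0.02,0,0,0,0],[0,-0.025,0,0,0,0]]}}

```text
clock: 39.4
tool_pos: [0.6142, -0.0223, 0.0279]
orientation: [179.0, -0.4, -94.7]
force: [-14.7, 4.3, 10.5]
opening: 0.0003
```

Emit:
{"method": "drive_tool", "body": {"moves": [[0,0.1,0,0,0,0],[0,0.16,0,0.01,0,0.01],[-0.33,0.16,0,0.01,0,0.01],[-0.66,0.16,0,0.01,0,0.01],[-1.0,0.16,0,0.01,0,0.01],[-1.0,0.16,0,0.01,0,0.01]]}}

```text
clock: 40.0
tool_pos: [0.604, 0.1351, 0.0277]
orientation: [179.8, -0.3, -94.9]
force: [-1.3, -0.9, -0.4]
opening: 0.0006
```

Emit:
{"method": "drive_tool", "body": {"moves": [[-0.05,-0.06,-0.01,0,0,0],[-0.055,-0.08,-0.01,0,0,0],[-0.055,-0.1,-0.01,0,0,0],[-0.055,-0.12,-0.01,0,0,0],[-0.055,-0.13,-0.01,0,0,0],[-0.055,-0.14,-0.01,0,0,0],[-0.055,-0.15,-0.01,0,0,0]]}}

```text
clock: 40.7
tool_pos: [0.6252, 0.1409, 0.029]
orientation: [179.6, -0.3, -95.0]
force: [-13.1, 4.9, 9.5]
opening: 0.0002
```

Emit:
{"method": "drive_tool", "body": {"moves": [[0,-0.015,0,0,0,0],[0,-0.02,0,0,0,0]]}}

```text
clock: 40.9
tool_pos: [0.625, 0.1405, 0.0288]
orientation: [179.3, -0.4, -95.0]
force: [-16.5, 7.2, 10.3]
opening: 0.0006
```

Emit:
{"method": "drive_tool", "body": {"moves": [[0,0.1,0,0.01,0,0.02],[0,0.3,-0.1,0.01,0,0.02],[0,0.31,-0.45,0.01,0,0.02],[-0.1,0.31,-0.5,0.01,0,0.02],[-0.4,0.31,-0.5,0.01,0,0.02],[-0.7,0.31,-0.5,0.01,0,0.02],[-0.85,0.31,-0.5,0.01,0,0.02],[-0.87,0.31,-0.5,0.01,0,0.02]]}}

```text
clock: 41.7
tool_pos: [0.5914, 0.2775, 0.1033]
orientation: [179.9, -0.4, -96.1]
force: [-0.2, -0.8, 0.3]
opening: 0.0002
```

```bash
python3 snap.py 18
python3 - <<'E'
from h import *
from plant import vision
s=vision.snapshot("scene"); pickle.dump(s,open("pics/scene2.pkl","wb"))
crop(s,240,170,110,100,7,"pics/s2.png")
E
```

```text
orange [218.5 151.9] 92 [0.6507 0.1393]
orange [262.6 155.8] 94 [ 0.6402 -0.0243]
rect ((685.2109375, 54.7104377746582), (193.62985229492188, 111.76754760742188), 87.32839965820312)
yaw -3.6 rel 0.1 34 55 ctr [0.682  0.0551] dock [-0.0029 -0.0017] PL [0.6322 0.1404] PR [ 0.6219 -0.0233]
yaw -3.6 rel 0.1 34 55 ctr [0.6818 0.0552] dock [-0.0031 -0.0016] PL [0.632  0.1405] PR [ 0.6217 -0.0232]
```

View pics/c18.png

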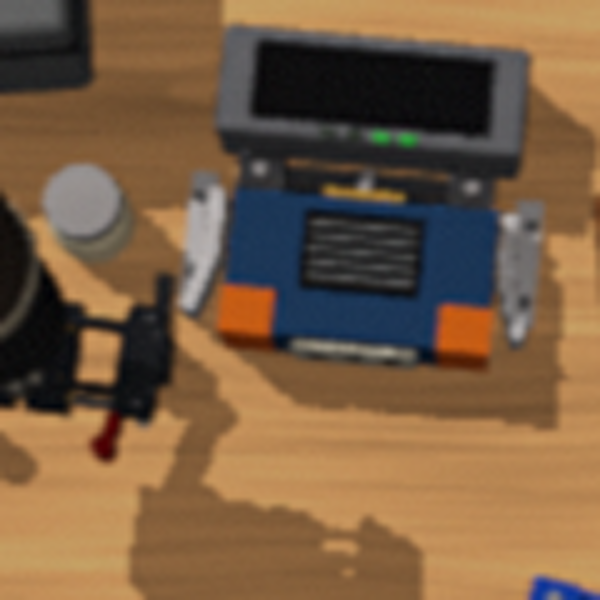

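View pics/s2.png

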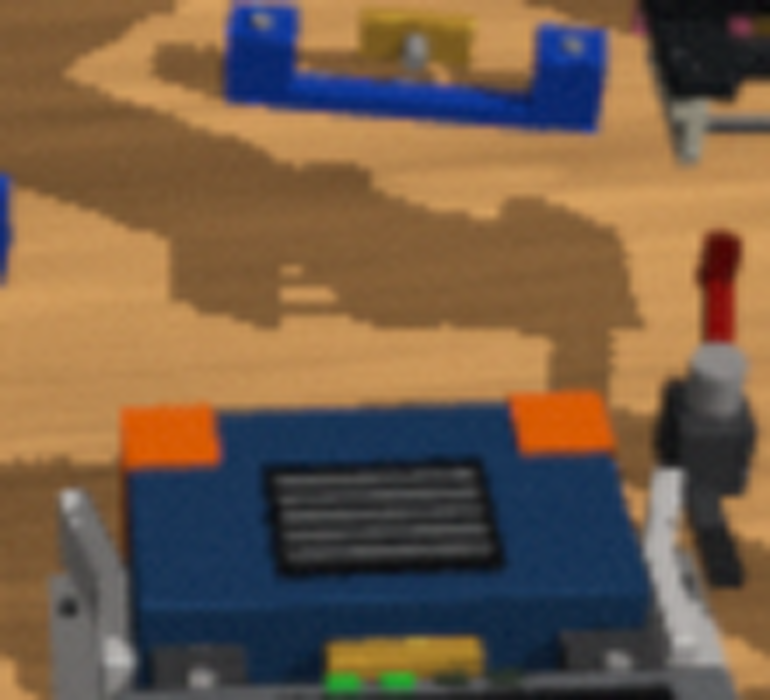

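```bash
cat > keep.py <<'E'
import numpy as np
from go import shift
P=np.array([.6228,.2129]); 
def tcp(deg,r=.055,ex=0):  # deg = dock keeper angle
    a=np.radians(176.3+deg); u=np.array([np.cos(a),np.sin(a)]); n=np.array([np.sin(a),-np.cos(a)])
    t=np.radians(-94); tx=np.array([np.cos(t),np.sin(t)]); ty=np.array([np.sin(t),-np.cos(t)])
    h=.021*abs(n@tx)+.0095*abs(n@ty)
    return P+r*u+(.006+h-ex)*n
for d,ex in [(-14.8,-.01),(-14.8,0),(0,0),(10,0),(20,0),(30,0),(45,0),(60,0),(75,0),(90,0),(90,.006)]:
    p=tcp(d,.055,ex); print(d,p.round(4),shift([*p,.042],-94))
E
python3 keep.py
```

```text
-14.8 [0.5829 0.2671] [0.056, 0.046, 0.408, 0.002, -0.007, -0.036]
-14.8 [0.5798 0.2576] [0.121, 0.06, 0.408, 0.002, -0.007, -0.036]
0 [0.5697 0.2434] [0.222, 0.117, 0.409, 0.002, -0.007, -0.036]
10 [0.565  0.2351] [0.281, 0.142, 0.41, 0.002, -0.007, -0.036]
20 [0.5619 0.2253] [0.348, 0.156, 0.41, 0.002, -0.007, -0.036]
30 [0.5607 0.2145] [0.421, 0.156, 0.411, 0.002, -0.007, -0.036]
45 [0.5633 0.1973] [0.533, 0.126, 0.411, 0.002, -0.007, -0.036]
60 [0.5718 0.1808] [0.636, 0.058, 0.412, 0.002, -0.007, -0.036]
75 [0.5857 0.1674] [0.715, -0.044, 0.412, 0.002, -0.007, -0.036]
90 [0.6037 0.159 ] [0.757, -0.169, 0.412, 0.002, -0.007, -0.036]
90 [0.6097 0.1586] [0.756, -0.209, 0.412, 0.002, -0.007, -0.036]
```

Emit:
{"method": "drive_tool", "body": {"moves": [[0.05,0.046,0.2,0,0,-0.036],[0.05,0.046,0.4,0,0,-0.036],[0.12,0.06,0.41,0,0,-0.036],[0.17,0.09,0.41,0,0,-0.036],[0.22,0.117,0.41,0,0,-0.036],[0.28,0.142,0.41,0,0,-0.036],[0.35,0.156,0.41,0,0,-0.036],[0.42,0.156,0.41,0,0,-0.036]]}}

```text
clock: 42.6
tool_pos: [0.5607, 0.2143, 0.0432]
orientation: [179.9, -0.3, -94.0]
force: [1.2, 4.2, 0.7]
opening: 0.0005
```

```bash
python3 keep.py | tail -6
```

```text
30 [0.5607 0.2145] [-0.001, 0.0, 0.008, 0.001, -0.005, 0.0]
45 [0.5633 0.1973] [0.112, -0.025, 0.009, 0.001, -0.005, 0.0]
60 [0.5718 0.1808] [0.217, -0.089, 0.009, 0.001, -0.005, 0.0]
75 [0.5857 0.1674] [0.3, -0.188, 0.01, 0.001, -0.005, 0.0]
90 [0.6037 0.159 ] [0.348, -0.311, 0.01, 0.001, -0.005, 0.0]
90 [0.6097 0.1586] [0.347, -0.351, 0.01, 0.001, -0.005, 0.0]
```

Emit:
{"method": "drive_tool", "body": {"moves": [[0.06,-0.01,0,0,0,0],[0.112,-0.025,0,0,0,0],[0.165,-0.055,0,0,0,0],[0.217,-0.089,0,0,0,0],[0.26,-0.135,0,0,0,0],[0.3,-0.188,0,0,0,0],[0.325,-0.24,0,0,0,0],[0.34,-0.28,0,0,0,0]]}}

```text
clock: 43.4
tool_pos: [0.5996, 0.1597, 0.0431]
orientation: [179.9, -0.4, -94.0]
force: [-1.5, 2.5, -1.2]
opening: 0.0009
```

```bash
python3 keep.py | tail -2; python3 snap.py 19
```

```text
90 [0.6037 0.159 ] [0.003, -0.028, 0.007, 0.002, -0.006, -0.001]
90 [0.6097 0.1586] [0.002, -0.068, 0.007, 0.002, -0.006, -0.001]
orange [222.  150.4] 22 [0.6567 0.1265]
orange [262.6 155.8] 94 [ 0.6402 -0.0243]
rect ((685.3067626953125, 54.963623046875), (193.10826110839844, 109.59707641601562), 85.91724395751953)
yaw -3.91 rel -0.21 34 52 ctr [0.6822 0.055 ] dock [-0.0027 -0.0018] PL [0.6329 0.1405] PR [ 0.6217 -0.0231]
```

View pics/c19.png

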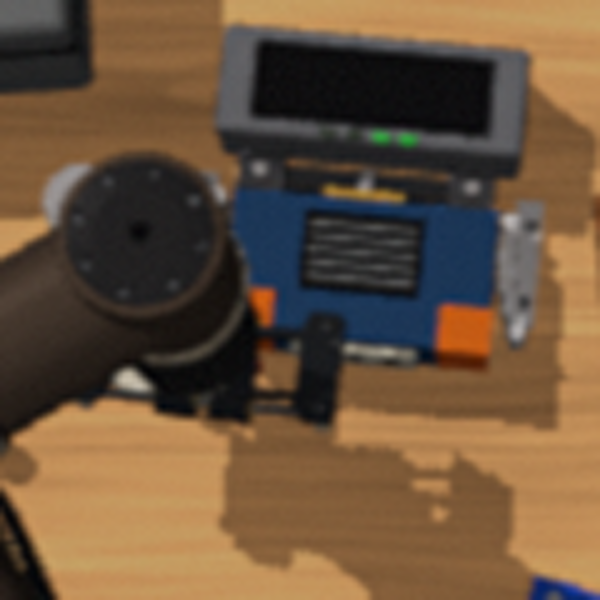

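Next I press forward in small steps until the keeper's end stop is felt.

Emit:
{"method": "drive_tool", "body": {"moves": [[0.003,-0.015,0,0,0,0],[0.003,-0.03,0,0,0,0],[0.003,-0.04,0,0,0,0]]}}

```text
clock: 43.75
tool_pos: [0.6038, 0.1583, 0.0428]
orientation: [179.7, -0.4, -94.0]
force: [-15.5, 3.2, 9.7]
opening: 0.0001
```

Emit:
{"method": "drive_tool", "body": {"moves": [[0,-0.015,0,0,0,0],[0,-0.025,0,0,0,0]]}}

```text
clock: 43.95
tool_pos: [0.6038, 0.1581, 0.0426]
orientation: [179.3, -0.5, -94.0]
force: [-21.4, 6.8, 15.5]
opening: 0.0002
```

Emit:
{"method": "drive_tool", "body": {"moves": [[0,0.1,0,0,0,0],[0,0.3,0,0,0,0],[0,0.5,-0.2,0,0,0],[0,0.7,-0.5,0,0,0],[0,0.75,-0.8,0,0,0],[-0.4,0.8,-0.8,0,0,0],[-0.8,0.9,-0.8,0,0,0],[-1.0,0.9,-0.8,0,0,0]]}}

```text
clock: 44.75
tool_pos: [0.4809, 0.3181, 0.1644]
orientation: [179.4, -0.4, -94.1]
force: [1.3, 0.1, 0.3]
opening: 0.0006
```

```bash
python3 snap.py 20
python3 - <<'E'
from h import *
from plant import vision,sensors
s=vision.snapshot("scene"); pickle.dump(s,open("pics/scene3.pkl","wb"))
crop(s,240,170,110,100,7,"pics/s3.png")
t=pickle.load(open("pics/top20.pkl","rb"))
crop(t,180,110,90,60,8,"pics/c20b.png")
hsv=cv2.cvtColor(t["pixels"],cv2.COLOR_RGB2HSV).astype(int);H,S,V=hsv[...,0],hsv[...,1],hsv[...,2]
for c,st in quad(((H<4)|(H>174))&(S>170)&(V>70)):
    print(c,st,ray(t,*c,.065)[:2].round(4))
print(sensors.get_obs()["force"],sensors.get_obs()["clock"])
E
```

```text
orange [218.6 151.9] 91 [0.6507 0.1389]
orange [262.6 155.8] 93 [ 0.6402 -0.0243]
rect ((683.6187133789062, 55.524784088134766), (193.9125518798828, 110.7046127319336), 85.82805633544922)
yaw -3.78 rel -0.08 40 55 ctr [0.6817 0.0547] dock [-0.0032 -0.0021] PL [0.6322 0.1401] PR [ 0.6214 -0.0235]
yaw -3.78 rel -0.08 40 55 ctr [0.682  0.0551] dock [-0.0029 -0.0017] PL [0.6326 0.1405] PR [ 0.6217 -0.0231]
[458.  141.5] [439 125  40  32 849] [ 0.7134 -0.7498]
[211.9 160.1] [202 158  20   5  57] [0.6191 0.1625]
[426.6 254.3] [424 241   7  28 163] [ 0.2934 -0.6245]
[462.9 263.6] [459 250   9  28 176] [ 0.2634 -0.7546]
[-0.82862202 -0.54283533 -0.81620945] 44.85
```

View pics/c20b.png

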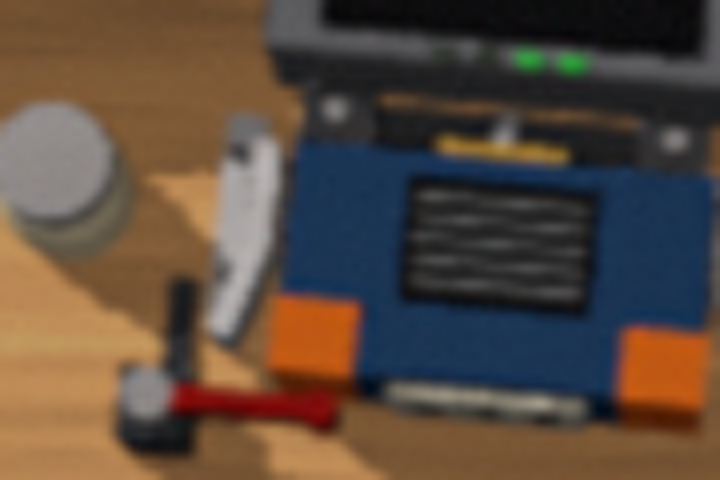

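View pics/s3.png

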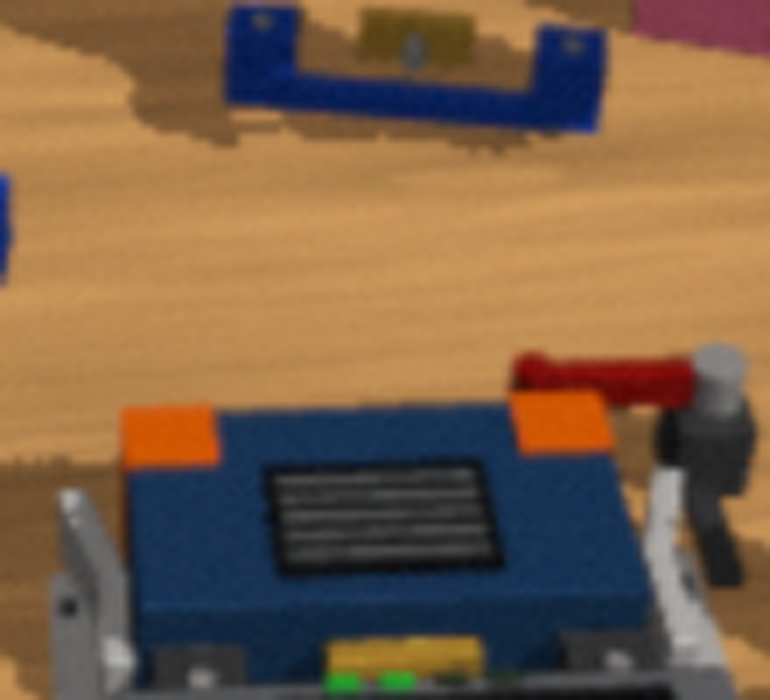

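```bash
python3 -c "
from plant import ticket; print(ticket.close_job())"
```

```text
the job is handed in; nothing more can be done
None
```

I walked the pack into the dock with alternating pushes on its two orange corners until both rear corners stopped firmly. I then swung the red keeper shut from outside, backed the tool clear and handed in at about 45 s.

**Pack:** The last picture shows it square to the dock, within about 0.1° and 2 mm sideways. Its depth is about 3 mm short of nominal, which is within the ±8 mm that the stops can vary. When I went back to each corner the tool stopped at the same place to within about half a millimetre. The brass contact looks level with the stops, but that is only good to about a pixel.

**Keeper:** It stopped firmly under 21 N along the push. In the picture it measures within about 0.5° of fully shut.

**Force:** The highest reading was near the limit. One push on the right corner reached about 30 N horizontally, or 33.5 N counting the vertical part, against the 35 N limit. Forces are only read at the end of each move, so a short higher peak in between cannot be ruled out.

**Panel and other things:** The tool stayed off the switch panel by plan, crossing behind it with at least about a centimetre to spare. I saw nothing else on the bench disturbed, but I did not re-measure those things.

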